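# Press the seams of repaired power packs home and rack them

## Robot

A 7-joint arm with a two-finger parallel gripper is mounted at the origin on the work surface. World frame = base frame: x ahead of the robot, y to its left, z up, the work surface at z = 0. Lengths are in m, angles in rad, forces in N, time in s.
With the tool pointing down it reaches from about 0.4 to 0.9 m from the base axis. Payload 5.6 kg.
Tool frame: the origin (TCP) lies midway between the tips of the shut fingers; the grasp point (between the pads) lies 19 mm behind it (manip.hold_point_z is the distance from the TCP to the grasp point, in m); z points along the fingers, y is the line along which they close (so a half turn about z gives the same grasp; the last joint's range is limited). The gripper opens to 92 mm and grips with 3 to 60 N. Pads are 20 mm wide; open, the fingers measure 128 mm over their backs; the gripper's body (75 mm by 189 mm) begins 69 mm behind the grasp point.
Start: joints at [-1.241, 0.468, -0.012, 1.603, 0.006, 1.071, -0.056], TCP at [0.237, 0.605, 0.215] pointing down, gripper open.
Joint ranges: [-2.53, 2.53], [-0.31, 2.02], [-1.57, 1.55], [0.28, 2.44], [-1.29, 4.43], [0.15, 1.84], [-2.92, 2.92]. Speed limits (rad/s): [2.57, 2.57, 3.14, 3.14, 3.14, 3.14, 3.14].

## Interface

Orientations are given as a 3x3 rotation matrix whose columns are the frame's x, y, z axes.
In Python, from station import status, camera, camera_model, ticket, manip gives the robot as it stands. The module is installed in compiled form; this text tells all that it offers.
- The arm moves only by the tool move_arm, never from a script. Its arguments are lists of equal length, an entry for each row: "turn": the turn, a rotation vector about the tool's x, y, z in rad, a list of three; "dp": the shift along the tool's x, y, z in mm, a list of three; "fingers": the closure, from 0 (fully open) to 1 (shut). A call has 1 to 12 rows; each row is the pose to reach, as a shift and turn from the pose commanded when the call began, along the tool's axes at that moment; what a row does not reach only later rows make up. A row lasts 1/10 s, in which the tool goes at most 50 mm and 8.59 degrees, less where a joint would pass 70% of its speed; a pose out of reach is approached as far as the arm can. A call with a gripper value outside its range is refused whole. The fingers move at their own pace and stop on an object; "newtons" is the grip in N (left out, the last holds). Time passes only in rows, so rows that repeat a pose let the fingers close. It gives the time, the measured TCP pose, the force, the opening and the grip force at its end, in the units of the state.
- status.state(): the state, without advancing time (a new reading comes with each control period).
- camera(name): name is "scene" or "top" or "wrist"; returns the picture (384x512x3 uint8, red, green, blue); there is no depth.
- camera_model(name): a dict with "fx", "fy", "cx", "cy" (pixels), "world_to_cam" (4x4, takes a point from world to camera coordinates); the wrist camera has in their place "tool_from_camera" (4x4, takes a point from camera to tool coordinates, whose origin is the TCP and whose axes are the flange's). Camera axes: x right, y up, looking along -z (the intrinsics and any distortion apply to the point x, -y, -z); pixel columns grow to the right and rows downward; lengths in m; the calibration is good to about 2 mm. A picture is of the moment at which its call begins: read the wrist's pose just before it. camera_model takes no time and is no camera call.
- ticket.job_done(): hands the job in; it is judged then, once.
The state is a dict: "clock": time; "joint_pos": joint angles; "joint_velocities": joint speeds; "effort": joint torques, N m; "tool_pos": TCP position; "tool_rot": TCP orientation; "contact_force": force on the tool from outside, world axes, zero at the start; "ft_torque": the same for the moment, N m; "gripper_width": finger opening in m; "finger_force": force on a finger pad.
Only numpy, scipy, OpenCV 4.12 (cv2) and the standard library are available. Lean on these libraries where they do the work, as an engineer would, in place of code of your own. Each camera call takes 0.05 s, during which the arm holds its last target. There are 200 camera calls.

## Task

Lay every repaired power pack lid up in the pressing nest, one to a bay, orange clips towards the robot, each pushed back until it is felt to meet the bar. Then take the spring-loaded seam press and sweep it along the seam rail, holding its spring partly in (never bottomed out), so that all clips go in flush, and on until it comes up against the red end stop; then stand the press back upright in its tray and lay the packs lid up and side by side on the sloped rack, lengthwise up the slope with their lower ends against the lip. Leave the mug and solder spool where they are.

Things in the scene. Friction and masses are not known exactly. Their poses are not given: they have to be found in the camera images.
- pack1: Power pack 1: box 100 long (x) x 42 wide (y) x 22 high (z), aluminium lower shell, black clip-on lid, about 0.25 kg; three orange snap clips in a row across its -x end. Origin: centre of its underside, z up. Identical to the other packs; may be absent.
- pack1_seam (a point): Middle of pack 1's row of clips, on the lid's top face: 38 from the pack's centre towards its -x end, 22 above its underside.
- pack1_clip1 (a joint): Orange snap clip of pack 1 at pack y = +14: a tab 14 (x) x 12 (y) that slides straight down. 0 = 3 mm proud of the lid, 0.003 m = flush, home. It takes about 2.5 N to push and stays where it is left.
- pack1_clip2 (a joint): Orange snap clip of pack 1 at pack y = 0: a tab 14 (x) x 12 (y) that slides straight down. 0 = 3 mm proud of the lid, 0.003 m = flush, home. It takes about 2.5 N to push and stays where it is left.
- pack1_clip3 (a joint): Orange snap clip of pack 1 at pack y = -14: a tab 14 (x) x 12 (y) that slides straight down. 0 = 3 mm proud of the lid, 0.003 m = flush, home. It takes about 2.5 N to push and stays where it is left.
- pack2: Power pack 2: box 100 long (x) x 42 wide (y) x 22 high (z), aluminium lower shell, black clip-on lid, about 0.25 kg; three orange snap clips in a row across its -x end. Origin: centre of its underside, z up. Identical to the other packs; may be absent.
- pack2_seam (a point): Middle of pack 2's row of clips, on the lid's top face: 38 from the pack's centre towards its -x end, 22 above its underside.
- pack2_clip1 (a joint): Orange snap clip of pack 2 at pack y = +14: a tab 14 (x) x 12 (y) that slides straight down. 0 = 3 mm proud of the lid, 0.003 m = flush, home. It takes about 2.5 N to push and stays where it is left.
- pack2_clip2 (a joint): Orange snap clip of pack 2 at pack y = 0: a tab 14 (x) x 12 (y) that slides straight down. 0 = 3 mm proud of the lid, 0.003 m = flush, home. It takes about 2.5 N to push and stays where it is left.
- pack2_clip3 (a joint): Orange snap clip of pack 2 at pack y = -14: a tab 14 (x) x 12 (y) that slides straight down. 0 = 3 mm proud of the lid, 0.003 m = flush, home. It takes about 2.5 N to push and stays where it is left.
- pack3: Power pack 3: box 100 long (x) x 42 wide (y) x 22 high (z), aluminium lower shell, black clip-on lid, about 0.25 kg; three orange snap clips in a row across its -x end. Origin: centre of its underside, z up. Identical to the other packs; may be absent.
- pack3_seam (a point): Middle of pack 3's row of clips, on the lid's top face: 38 from the pack's centre towards its -x end, 22 above its underside.
- pack3_clip1 (a joint): Orange snap clip of pack 3 at pack y = +14: a tab 14 (x) x 12 (y) that slides straight down. 0 = 3 mm proud of the lid, 0.003 m = flush, home. It takes about 2.5 N to push and stays where it is left.
- pack3_clip2 (a joint): Orange snap clip of pack 3 at pack y = 0: a tab 14 (x) x 12 (y) that slides straight down. 0 = 3 mm proud of the lid, 0.003 m = flush, home. It takes about 2.5 N to push and stays where it is left.
- pack3_clip3 (a joint): Orange snap clip of pack 3 at pack y = -14: a tab 14 (x) x 12 (y) that slides straight down. 0 = 3 mm proud of the lid, 0.003 m = flush, home. It takes about 2.5 N to push and stays where it is left.
- nest: Fixed steel nest plate, 134 (x) x 330 (y) x 8 high; origin under it, x away from the robot. Three bays side by side: a pack home in its bay has its underside's centre at nest x = 0, y = +76, 0 or -76, z = 8, its clip end towards -x in a gap of the seam rail (5 to spare each side), its other end against a low bar at the back (face at x = +50, 12 thick, top at z = 22).
- seam_start (a point): Where a sweep starts: on top of the level aluminium seam rail's +y stretch (61 long), at nest x = -39, y = +131, z = 30. The rail (22 wide, nest x = -50 to -28) runs to nest -y, cut away 52 wide at each bay; its top is flush with the lids of packs in the bays, clips in line. A bay left empty is a gap that the press rides over.
- end_stop: Red block, 30 (x) x 14 (y), at the rail's -y end, 23 higher than the rail. Origin on the nest plate at the middle of its face towards the rail (nest x = -39, y = -150).
- press: Spring-loaded seam press, 0.2 kg, 97 high: blue handle 30 (x) x 24 (y), z = 45 to 97 (grip at z = 72, fingers closing along y), black foot plate 50 along y, white sprung shoe below, 24 (x) x 58 (y): flat middle 22 long, end ramps 18 long rising at 25 degrees. Origin under the shoe's middle, spring out; z up. Sweep it along its y.
- shoe (a joint): How far the shoe is pushed up into the press against its spring: 0 = out, 0.010 m = bottomed out. Pressing force is about 3.6 N + 1.2 N per mm.
- tray: Fixed grey tray where the press lives, 90 (x) x 110 (y), walls 4 thick and 16 high. Origin under its centre; floor at about z = 4 to 5. The press stands upright on its floor.
- board: White sloped board of the fixed rack, 140 (x) x 250 (y). Origin: middle of its top face; z square to it, x uphill at 20 degrees (0.35 rad), away from the robot. Blue lip along the low edge, 12 above the face: a pack lying against it has its origin at board x = -14. Three packs fit side by side, 76 apart (y = -76, 0, 76), length uphill.
- spool: Solder spool, red flanges, 60 across, 40 high: stands among the packs. Origin under its centre. Not needed.
- mug: White mug, 76 across, 90 high, origin under its centre. Not needed.
Things that resemble listed ones, but are neither listed nor needed, are in the scene too. What is shaped like the press but pink is not meant. Leave any turquoise look-alike of the pack3 alone.

How it is judged:
By the outcome, as a careful person would: the job done as asked, in the order asked, and still so for the second after the job is handed in, with the robot touching nothing.
Of pack1, pack2, pack3 only 2 to 3 are there at a start; the rules pass over those that are not, and their reading is None.
At some moment in a run one of pack1, pack2, pack3 may be knocked a few centimetres aside while the robot is not near it.
It also fails if it takes over 210 s, if anything falls off the work surface, if the arm or the gripper's body presses on something with over 40 N, if the wrist force passes 120 N, or if a joint passes its speed limit or range.

## Working session

There is one attempt and no reset: what is moved stays moved. The work goes in short steps, Python scripts to look and compute and a tool call to move; the robot and the scene stay as the last step left them, time stands still between calls to the robot, and variables do not carry over. Pictures are saved under pics/ and viewed, at most 14 in all, crops included, and the job is handed in when it is done.

Besides the shell and the picture viewer there is one more tool, called after "Call:" as name(argument=value, ...) on one line, values as JSON. move_arm: Moves the arm, as the interface text tells. Its arguments: {"type":"object","properties":{"turn":{"type":"array"},"dp":{"type":"array"},"fingers":{"type":"array"},"newtons":{"type":"number"}},"required":["turn","dp","fingers"]}

```bash
mkdir -p pics; ls; python3 - <<'E'
from station import status,camera,camera_model,manip
import cv2,numpy as np
for n in("scene","top"):
    cv2.imwrite(f"pics/{n}0.png",cv2.resize(camera(n)[:,:,::-1],(800,600),interpolation=cv2.INTER_CUBIC))
    m=camera_model(n);print(n,m)
print(camera_model("wrist"));s=status.state();print(s);print(manip.hold_point_z)
E
```

```text
pics
scene {'fx': 493.8152918639622, 'fy': 493.8152918639622, 'cx': 266.03957066420173, 'cy': 191.69198697407887, 'world_to_cam': array([[-0.50292007,  0.86432398,  0.0039327 ,  0.3216089 ],
       [-0.68682548, -0.40239386,  0.60526849,  0.32125923],
       [ 0.52473056,  0.30170059,  0.79601168, -1.7562624 ],
       [ 0.        ,  0.        ,  0.        ,  1.        ]])}
top {'fx': 460.643983736014, 'fy': 460.643983736014, 'cx': 262.5175686948108, 'cy': 195.50381131749654, 'world_to_cam': array([[-0.01144772, -0.99993188,  0.00227735, -0.02407829],
       [ 0.98579338, -0.01090412,  0.16760819, -0.56373319],
       [-0.16757194,  0.00416372,  0.98585106, -1.1888456 ],
       [ 0.        ,  0.        ,  0.        ,  1.        ]])}
{'fx': 314.89940002614827, 'fy': 314.89940002614827, 'cx': 256.52469778706023, 'cy': 194.2553422722887, 'tool_from_camera': array([[ 8.90229959e-04,  9.58492375e-01,  2.85116772e-01,
         8.12649576e-02],
       [ 9.99998212e-01, -3.77591664e-04, -1.85295881e-03,
         4.78886036e-04],
       [-1.66838918e-03,  2.85117912e-01, -9.58490998e-01,
     
[... 257 characters left out ...]
ies': array([ 0.00285955, -0.00261207,  0.00154859, -0.00377599,  0.00019974,
       -0.00033362, -0.00053174]), 'effort': array([ 1.53659887e-03, -5.21650958e+01, -1.23966680e-02, -2.44367301e+01,
       -5.68644097e-02,  1.40236810e-02,  5.39913185e-05]), 'tool_pos': array([0.23662277, 0.60485462, 0.21375485]), 'tool_rot': array([[-9.31304402e-01,  3.64241584e-01, -4.23942337e-04],
       [ 3.64241800e-01,  9.31303215e-01, -1.49431033e-03],
       [-1.49471099e-04, -1.54607531e-03, -9.99998794e-01]]), 'contact_force': array([-0.57983779, -0.08853178,  1.07991463]), 'ft_torque': array([ 0.05896114,  0.0052499 , -0.03277416]), 'finger_force': 0.0, 'gripper_width': 0.09217398213642507}
0.0187
```

View pics/top0.png

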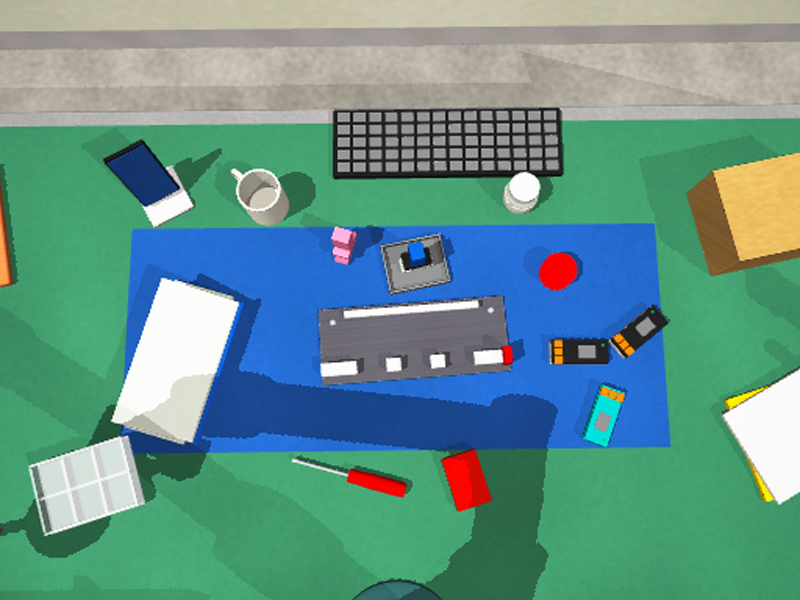

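View pics/scene0.png

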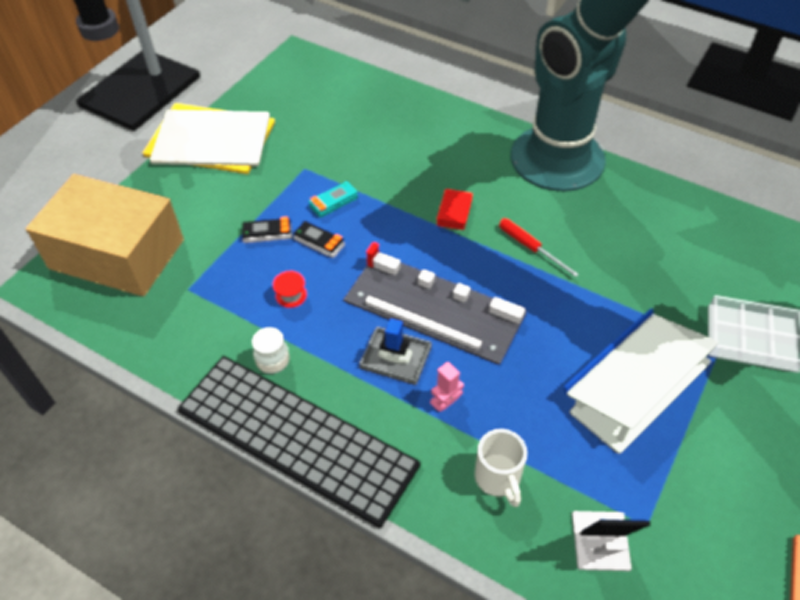

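```bash
cat > h.py <<'E'
from station import status,camera,camera_model,ticket,manip
import cv2,numpy as np
from scipy.spatial.transform import Rotation as R
def cam(n,s=None):
    """-> fx,fy,cx,cy, Rwc (cam->world), camera centre"""
    m=camera_model(n)
    if n=="wrist":
        T=np.eye(4);T[:3,:3]=s["tool_rot"];T[:3,3]=s["tool_pos"];W=T@m["tool_from_camera"]
    else: W=np.linalg.inv(m["world_to_cam"])
    return m,W
def ray(uv,c):
    m,W=c;u,v=uv
    d=W[:3,:3]@np.array([(u-m["cx"])/m["fx"],-(v-m["cy"])/m["fy"],-1.]);return W[:3,3],d
def atz(uv,z,c):
    o,d=ray(uv,c);return o+d*(z-o[2])/d[2]
def proj(P,c):
    m,W=c;p=(np.atleast_2d(P)-W[:3,3])@W[:3,:3]
    return np.c_[m["cx"]-m["fx"]*p[:,0]/p[:,2],m["cy"]+m["fy"]*p[:,1]/p[:,2]]
def tri(obs):
    A=0;b=0
    for uv,c in obs:
        o,d=ray(uv,c);d=d/np.linalg.norm(d);M=np.eye(3)-np.outer(d,d);A=A+M;b=b+M@o
    return np.linalg.solve(A,b)
def snap(n,name,crop=None,k=1):
    s=status.state();im=camera(n)[:,:,::-1].copy();cv2.imwrite(f"pics/{name}_raw.png",im)
    np.savez(f"pics/{name}.npz",im=im,pos=s["tool_pos"],rot=s["tool_rot"])
    if crop: x0,y0,x1,y1=crop;im=im[y0:y1,x0:x1]
    if k!=1: im=cv2.resize(im,None,fx=k,fy=k,interpolation=cv2.INTER_CUBIC)
    cv2.imwrite(f"pics/{name}.png",im);return im
def load(name):
    z=np.load(f"pics/{name}.npz");return z["im"],cam("wrist",dict(tool_pos=z["pos"],tool_rot=z["rot"]))
def go(P,yaw,base=None):
    """print move (turn, dp mm) from the present pose to TCP P, tool down, tool y at angle yaw (mod pi)"""
    s=status.state() if base is None else base
    Rc=s["tool_rot"];best=None
    for k in(-1,0,1,2):
        a=yaw+k*np.pi;y=np.array([np.cos(a),np.sin(a),0]);z=np.array([0,0,-1.]);x=np.cross(y,z)
        t=R.from_matrix(Rc.T@np.c_[x,y,z]).as_rotvec()
        if best is None or np.linalg.norm(t)<np.linalg.norm(best):best=t
    print("turn",best.round(4),"dp",(Rc.T@(np.array(P)-s["tool_pos"])*1e3).round(1))
E
python3 - <<'E'
from h import *
c=cam("top");k=.64
for n,p,z in[("packA",(579,351),.02),("packB",(638,331),.02),("turq",(604,414),.02),("spool",(558,271),.04),("tray",(417,263),.01),("handle",(418,252),.1),("nest",(415,340),.008),("mug",(262,195),.09),("boardTL",(162,279),.0),("boardTR",(240,297),0),("boardBR",(190,442),0),("boardBL",(113,424),0),("pinkpress",(343,245),.08)]:
    print(n,atz((p[0]*k,p[1]*k),z,c).round(3))
s=status.state();go([.46,-.38,.22],0)
E
```

```text
packA [ 0.485 -0.323  0.02 ]
packB [ 0.518 -0.428  0.02 ]
turq [ 0.376 -0.361  0.02 ]
spool [ 0.623 -0.289  0.04 ]
tray [ 0.647 -0.044  0.01 ]
handle [ 0.645 -0.044  0.1  ]
nest [ 0.508 -0.038  0.008]
mug [0.75 0.22 0.09]
boardTL [0.625 0.414 0.   ]
boardTR [0.59  0.273 0.   ]
boardBR [0.336 0.353 0.   ]
boardBL [0.369 0.487 0.   ]
pinkpress [0.663 0.082 0.08 ]
turn [-1.300e-03  1.100e-03  1.198e+00] dp [-566.8 -835.8   -4.9]
```

```bash
cat >> h.py <<'E'
def pose(P,yaw):
    y=np.array([np.cos(yaw),np.sin(yaw),0]);z=np.array([0,0,-1.])
    return dict(tool_rot=np.c_[np.cross(y,z),y,z],tool_pos=np.array(P))
E
python3 - <<'E'
from h import *
go([.46,.33,.28],np.pi/2)
b=pose([.46,.33,.28],np.pi/2)
go([.50,-.03,.28],np.pi/2,b)
b=pose([.5,-.03,.28],np.pi/2)
go([.46,-.36,.24],np.pi/2,b)
E
```

```text
turn [-1.600e-03 -1.000e-04 -3.728e-01] dp [-308.2 -174.7  -65.9]
turn [0. 0. 0.] dp [ -40. -360.    0.]
turn [0. 0. 0.] dp [  40. -330.   40.]
```

Call:
move_arm(turn=[[0,0,-0.373],[0,0,-0.373],[0,0,-0.373],[0,0,-0.373],[0,0,-0.373],[0,0,-0.373],[0,0,-0.373],[0,0,-0.373],[0,0,-0.373],[0,0,-0.373]], dp=[[-308,-175,-66],[-308,-175,-66],[-308,-175,-66],[-308,-175,-66],[-308,-175,-66],[-308,-175,-66],[-308,-175,-66],[-308,-175,-66],[-308,-175,-66],[-308,-175,-66]], fingers=[0,0,0,0,0,0,0,0,0,0])

```text
clock: 1.1
tool_pos: [0.4587, 0.3313, 0.2801]
tool_rot: [[-1.0, -0.002, -0.001], [-0.002, 1.0, 0.0], [0.001, 0.0, -1.0]]
contact_force: [-0.4, 0.3, -0.6]
gripper_width: 0.0921
finger_force: 0.0
```

```bash
python3 - <<'E'
from h import *
snap("wrist","w1");print(status.state()["tool_pos"],status.state()["tool_rot"].round(3))
E
```

```text
[0.45822852 0.33182075 0.27995734] [[-1.    -0.003 -0.001]
 [-0.003  1.     0.   ]
 [ 0.001  0.    -1.   ]]
```

Call:
move_arm(turn=[[0,0,0],[0,0,0],[0,0,0],[0,0,0],[0,0,0],[0,0,0],[0,0,0],[0,0,0],[0,0,0],[0,0,0]], dp=[[-40,-360,0],[-40,-360,0],[-40,-360,0],[-40,-360,0],[-40,-360,0],[-40,-360,0],[-40,-360,0],[-40,-360,0],[-40,-360,0],[-40,-360,0]], fingers=[0,0,0,0,0,0,0,0,0,0])

```text
clock: 2.15
tool_pos: [0.4998, -0.027, 0.2802]
tool_rot: [[-1.0, -0.004, -0.001], [-0.004, 1.0, 0.001], [0.001, 0.001, -1.0]]
contact_force: [-0.2, -0.4, 0.2]
gripper_width: 0.0917
finger_force: 0.0
```

```bash
python3 - <<'E'
from h import *
snap("wrist","w2");print(status.state()["tool_pos"])
E
```

```text
[ 0.49981403 -0.02676381  0.28022125]
```

Call:
move_arm(turn=[[0,0,0],[0,0,0],[0,0,0],[0,0,0],[0,0,0],[0,0,0],[0,0,0],[0,0,0],[0,0,0],[0,0,0]], dp=[[40,-330,40],[40,-330,40],[40,-330,40],[40,-330,40],[40,-330,40],[40,-330,40],[40,-330,40],[40,-330,40],[40,-330,40],[40,-330,40]], fingers=[0,0,0,0,0,0,0,0,0,0])

```text
clock: 3.2
tool_pos: [0.4616, -0.357, 0.2403]
tool_rot: [[-1.0, -0.004, 0.0], [-0.004, 1.0, 0.002], [-0.0, 0.002, -1.0]]
contact_force: [-0.1, -0.6, 0.5]
gripper_width: 0.0919
finger_force: 0.0
```

```bash
python3 - <<'E'
from h import *
snap("wrist","w3");print(status.state()["tool_pos"],status.state()["clock"])
ims=[cv2.imread(f"pics/w{i}_raw.png") for i in(1,2,3)]
cv2.imwrite("pics/w12.png",cv2.resize(np.vstack(ims[:2]),(400,600)) if 0 else np.hstack([cv2.resize(i,(400,300)) for i in ims[:2]]))
cv2.imwrite("pics/w3b.png",cv2.resize(ims[2],(800,600),interpolation=cv2.INTER_CUBIC))
cv2.imwrite("pics/w2b.png",cv2.resize(ims[1],(800,600),interpolation=cv2.INTER_CUBIC))
cv2.imwrite("pics/w1b.png",cv2.resize(ims[0],(800,600),interpolation=cv2.INTER_CUBIC))
E
```

```text
[ 0.46150039 -0.35712994  0.24055105] 3.25
```

View pics/w3b.png

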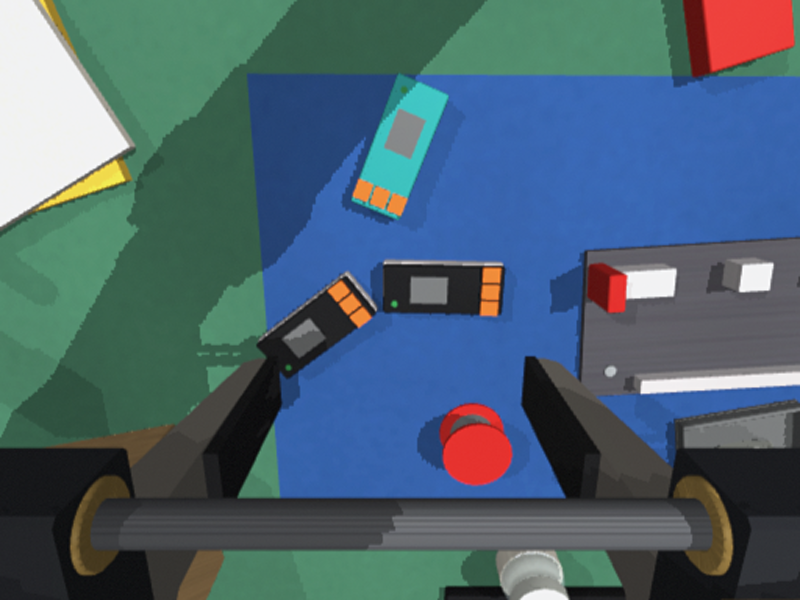

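View pics/w2b.png

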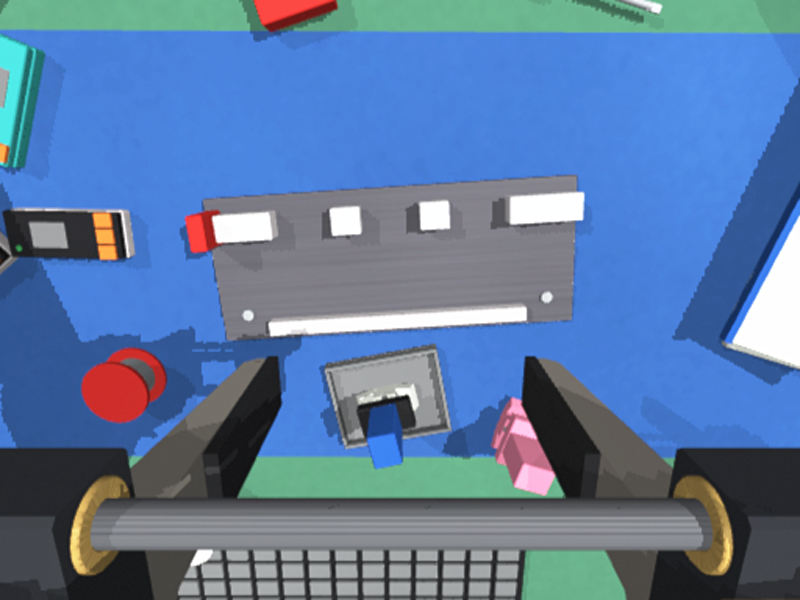

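View pics/w1b.png

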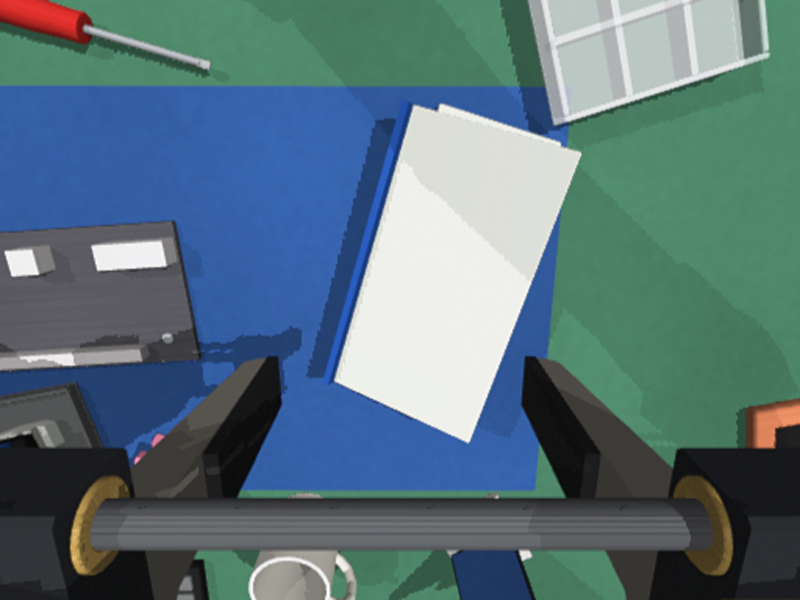

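```bash
cat > fit.py <<'E'
from h import *
from scipy.optimize import least_squares
def sub(im,pts,w=4):
    g=cv2.cvtColor(im,cv2.COLOR_BGR2GRAY);p=np.float32(pts).reshape(-1,1,2)
    q=cv2.cornerSubPix(g,p.copy(),(w,w),(-1,-1),(3,30,.01)).reshape(-1,2)
    return q
def fit(obs,x0,fz=True):
    """obs: list of (model pts Nx3, pixels Nx2, cam); x0 = x,y,z,yaw"""
    def f(x,z=None):
        r=R.from_euler("z",x[-1]).as_matrix();t=[x[0],x[1],x[2] if fz else x0[2]]
        return np.concatenate([(proj(np.array(M)@r.T+t,c)-uv).ravel() for M,uv,c in obs])
    x=x0 if fz else [x0[0],x0[1],x0[3]]
    s=least_squares(f,x,loss="soft_l1",f_scale=1.);return s.x,f(s.x).reshape(-1,2)
def packmodel(): return np.array([[-50,21,22],[-50,-21,22],[50,-21,22],[50,21,22]])/1e3
def lidquad(im,seed,rad=60):
    """corners of the black lid blob (with clips, label, led) near seed"""
    h=cv2.cvtColor(im,cv2.COLOR_BGR2HSV);g=h[:,:,2]
    m=((g<75)|((h[:,:,0]<20)&(h[:,:,1]>120)&(g>150))).astype(np.uint8)
    w=np.zeros_like(m);cv2.circle(w,tuple(seed),rad,1,-1)
    m=cv2.morphologyEx(m*w,cv2.MORPH_OPEN,np.ones((2,2)))
    n,l,st,ce=cv2.connectedComponentsWithStats(m)
    i=1+np.argmax([s[4]/(20+np.hypot(*(c-seed))) for s,c in zip(st[1:],ce[1:])])
    c=max(cv2.findContours((l==i).astype(np.uint8),0,2)[0],key=cv2.contourArea)
    return cv2.minAreaRect(c),c
E
python3 - <<'E'
from fit import *
k=.64
# nest from w2 (plate corners), top check
im2,c2=load("w2");im1,c1=load("w1");im3,c3=load("w3");t=cv2.resize(cv2.imread("pics/top0.png"),(512,384),interpolation=cv2.INTER_AREA);ct=cam("top")
cl=np.array([(203,199),(577,175),(572,318),(230,340)])*k
q=sub(im2,cl);print("nest px",q.round(1).tolist(),cl.round(1).tolist())
M=np.array([[-67,-165,8],[-67,165,8],[67,165,8],[67,-165,8]])/1e3
clt=np.array([(323,384),(508,370) ,(503,296),(319,310)])*k  # top view
x,r=fit([(M,q,c2)],[.508,-.038,0,0]);print("nest w2",x.round(4),r.round(1).tolist())
Mt=np.array([[-67,165,8],[67,165,8],[67,-165,8]])/1e3
x,r=fit([(M,q,c2),(Mt,np.array([(323,384),(319,310),(503,296)])*k,ct)],[.508,-.038,0,0]);print("nest both",x.round(4),r.round(1).tolist())
for n,seed in(("A",(283,185)),("B",(203,208))):
    rect,c=lidquad(im3,seed);print(n,rect,cv2.boxPoints(rect).round(1).tolist())
E
```

```text
nest px [[128.5, 127.5999984741211], [368.3999938964844, 112.4000015258789], [365.6000061035156, 204.60000610351562], [143.3000030517578, 218.8000030517578]] [[129.9, 127.4], [369.3, 112.0], [366.1, 203.5], [147.2, 217.6]]
nest w2 [ 0.5111 -0.0332  0.0014  0.0679] [[-0.5, 0.0], [0.2, -0.4], [-0.5, 0.6], [0.8, -0.1]]
nest both [ 0.5108 -0.0338  0.0012  0.0677] [[-0.9, -0.2], [-0.2, -0.6], [-0.9, 0.4], [0.5, -0.4], [-1.4, 0.1], [-1.6, -1.0], [-0.7, -1.3]]
A ((284.259521484375, 185.87843322753906), (77.25666046142578, 31.01544952392578), 1.4688007831573486) [[245.1999969482422, 200.39999389648438], [246.0, 169.39999389648438], [323.29998779296875, 171.39999389648438], [322.5, 202.39999389648438]]
B ((195.5614013671875, 218.05233764648438), (39.43570327758789, 94.18579864501953), 44.53419494628906) [[148.5, 237.8000030517578], [214.5, 170.6999969482422], [242.60000610351562, 198.3000030517578], [176.60000610351562, 265.5]]
```

```bash
python3 - <<'E'
from h import *
im=cv2.imread("pics/w3_raw.png");a=cv2.resize(im[160:250,155:335],None,fx=4.4,fy=4.4,interpolation=cv2.INTER_CUBIC)
cv2.imwrite("pics/cropA.png",a);print(a.shape)
im=cv2.imread("pics/w2_raw.png")[100:310,120:390]
cv2.imwrite("pics/cropN.png",cv2.resize(im,None,fx=2.8,fy=2.8,interpolation=cv2.INTER_CUBIC))
E
```

```text
(396, 792, 3)
```

View pics/cropA.png

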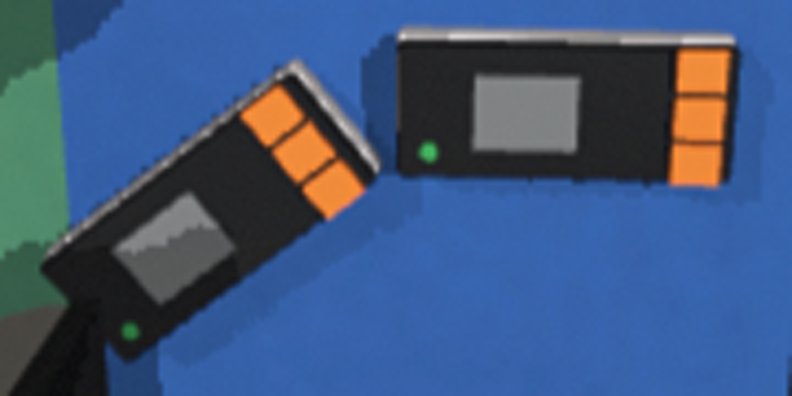

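View pics/cropN.png

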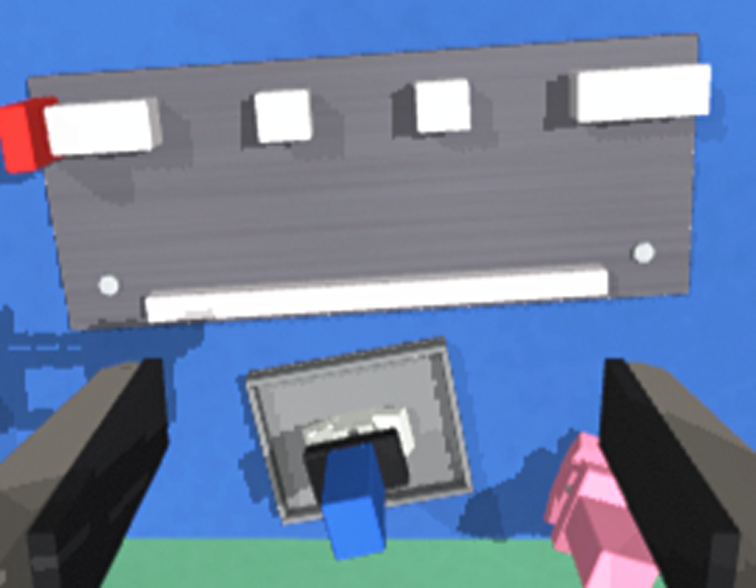

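```bash
python3 - <<'E'
from fit import *
im2,c2=load("w2");im3,c3=load("w3");ct=cam("top")
o3=lambda L:np.array(L)/4.4+[155,160]-.5*(1-1/4.4)
o2=lambda L:np.array(L)/2.8+[120,100]-.5*(1-1/2.8)
PA=np.array([[50,-21,22],[-50,-21,22],[-50,21,22],[50,21,22]])/1e3
for n,L in(("A",[(399,42),(737,47),(730,183),(397,176)]),):
    x,r=fit([(PA,o3(L),c3)],[.485,-.323,0,-1.57]);print(n,x.round(4),r.round(1).tolist())
    x,r=fit([(PA,o3(L),c3)],[.485,-.323,0,-1.57],False);print(n,x.round(4),r.round(1).tolist())
PB=PA[[1,2,3,0]]
L=[(296,75),(374,182),(130,360),(46,268)]
for fz in(True,False):
    x,r=fit([(PB,o3(L),c3)],[.518,-.428,0,-1.0],fz);print("B",x.round(4),r.round(1).tolist())
rail=np.array([[-50,102,30],[-50,163,30],[-28,163,30],[-28,102,30],[-50,26,30],[-50,50,30],[-28,50,30],[-28,26,30],[-50,-50,30],[-50,-26,30],[-28,-26,30],[-28,-50,30]])/1e3
Lr=[(576,72),(710,65),(710,115),(580,123),(415,82),(468,79),(470,130),(418,132),(255,92),(308,89),(311,139),(258,143)]
plate=np.array([[-67,-165,8],[-67,165,8],[67,165,8],[67,-165,8]])/1e3
Lp=[(28,77),(697,35),(690,294),(72,328)]
for fz in(True,False):
    x,r=fit([(rail,o2(Lr),c2),(plate,o2(Lp),c2)],[.511,-.034,0,.068],fz);print("nest",x.round(4),r.round(1).tolist())
# height check of A & B label centres, top vs wrist
lt=np.array([(587,352),(645,327)])*.64;lw=o3([(526,113),(175,247)])
for a,b in zip(lt,lw):print("tri",tri([(a,ct),(b,c3)]).round(4))
E
```

```text
A [ 0.4872 -0.32   -0.0098 -1.5831] [[-0.1, -0.2], [0.4, -0.0], [-0.5, -0.1], [0.2, 0.3]]
A [ 0.4847 -0.3208 -1.5842] [[-0.9, -0.6], [1.5, -0.3], [0.5, 0.4], [-0.7, 0.7]]
B [ 0.5257 -0.4294 -0.0188 -0.9175] [[-1.0, 0.4], [0.7, 0.0], [0.5, 0.2], [-0.3, -0.9]]
B [ 0.5196 -0.4259 -0.9161] [[0.1, -0.8], [2.7, -0.0], [-0.1, 2.1], [-1.9, -0.0]]
nest [ 5.078e-01 -3.220e-02  4.000e-04  6.920e-02] [[1.0, 1.0], [-0.2, 0.4], [-0.9, -0.6], [-0.4, -0.4], [0.7, 1.2], [-0.0, 1.1], [-0.1, -0.4], [0.5, 0.1], [0.3, 1.4], [-0.5, 1.3], [-0.1, 0.1], [1.0, -0.2], [-0.9, -1.8], [0.7, -2.9], [-0.2, -1.9], [-0.6, -0.4]]
nest [ 0.5078 -0.0322  0.0693] [[1.0, 1.0], [-0.3, 0.4], [-0.9, -0.6], [-0.4, -0.4], [0.7, 1.2], [-0.0, 1.1], [-0.1, -0.4], [0.5, 0.0], [0.4, 1.4], [-0.5, 1.3], [-0.1, 0.1], [1.0, -0.2], [-0.8, -1.8], [0.6, -2.9], [-0.3, -2.0], [-0.4, -0.4]]
tri [ 0.4812 -0.3333  0.0347]
tri [ 0.5231 -0.4355  0.033 ]
```

```bash
python3 - <<'E'
import re
s=open("h.py").read()
s=s.replace('def go(P,yaw,base=None):','def go(P,yaw,base=None,half=False):').replace("for k in(-1,0,1,2):","for k in((-1,0,1,2) if half else (0,)):")
open("h.py","w").write(s)
from h import *
go([.4847,-.3208,.075],-.013)
E
```

```text
turn [ 1.4000e-03 -6.0000e-04  1.5882e+00] dp [-23.3  36.  165.6]
```

Call:
move_arm(turn=[[0,0,1.588],[0,0,1.588],[0,0,1.588],[0,0,1.588],[0,0,1.588],[0,0,1.588],[0,0,1.588],[0,0,1.588],[0,0,1.588],[0,0,1.588],[0,0,1.588],[0,0,1.588]], dp=[[-23,36,60],[-23,36,90],[-23,36,120],[-23,36,150],[-23,36,165],[-23,36,165],[-23,36,165],[-23,36,165],[-23,36,165],[-23,36,165],[-23,36,165],[-23,36,165]], fingers=[0,0,0,0,0,0,0,0,0,0,0,0])

```text
clock: 4.45
tool_pos: [0.4841, -0.3217, 0.0756]
tool_rot: [[0.014, 1.0, 0.0], [1.0, -0.014, 0.001], [0.001, 0.0, -1.0]]
contact_force: [-0.2, 0.5, -0.9]
gripper_width: 0.092
finger_force: 0.0
```

```bash
python3 - <<'E'
from h import *
s=status.state();print(s["tool_pos"],s["joint_pos"].round(2))
go([.4847,-.3208,.006],-.013)
E
```

```text
[ 0.48410499 -0.32171484  0.0755758 ] [-0.04  0.64  0.77  1.91 -0.6   0.83  1.04]
turn [ 0.0003 -0.0008 -0.001 ] dp [ 0.9  0.6 69.6]
```

Call:
move_arm(turn=[[0,0,0],[0,0,0],[0,0,0],[0,0,0],[0,0,0],[0,0,0],[0,0,0],[0,0,0],[0,0,0],[0,0,0],[0,0,0],[0,0,0]], dp=[[1,1,35],[1,1,60],[1,1,69],[1,1,69],[1,1,69],[1,1,69],[1,1,69],[1,1,69],[1,1,69],[1,1,69],[1,1,69],[1,1,69]], fingers=[0,0,0,0.6,0.6,0.6,0.6,0.6,0.6,0.6,0.6,0.6], newtons=25)

```text
clock: 5.65
tool_pos: [0.4843, -0.3229, 0.0069]
tool_rot: [[0.017, 1.0, 0.001], [1.0, -0.017, -0.0], [-0.0, 0.001, -1.0]]
contact_force: [0.6, 0.6, 2.4]
gripper_width: 0.0417
finger_force: 25.0
```

```bash
python3 - <<'E'
from h import *
s=status.state();print(s["tool_pos"],s["gripper_width"],s["joint_pos"].round(2))
N=np.array([.509,-.033,0]);ny=.069;Rn=R.from_euler("z",ny).as_matrix()
for y in(0,.076):
    P=N+Rn@[-.012,y,0];print(y,P.round(4))
b=pose(s["tool_pos"],-.013)
P=N+Rn@[-.012,0,.0];P[2]=.09
go(P,1.5708+ny-.013+.013,b)
E
```

```text
[ 0.48430033 -0.32289046  0.0068865 ] 0.04170772566881226 [ 0.03  0.74  0.68  1.93 -0.7   0.72  1.11]
0 [ 0.497  -0.0338  0.    ]
0.076 [0.4918 0.042  0.    ]
turn [-0.     -0.     -1.6528] dp [289.2   9.  -83.1]
```

```bash
python3 - <<'E'
from h import *
s=status.state()
N=np.array([.509,-.033,0]);ny=.069;Rn=R.from_euler("z",ny).as_matrix()
P=N+Rn@[-.009,.076,0];P[2]=.08;print(P)
go(P,1.5708+ny,pose(s["tool_pos"],-.015))
E
```

```text
[0.49478158 0.04219865 0.08      ]
turn [-0.     -0.     -1.6548] dp [365.2   5.  -73.1]
```

Call:
move_arm(turn=[[0,0,0],[0,0,0],[0,0,-0.15],[0,0,-0.3],[0,0,-0.45],[0,0,-0.6],[0,0,-0.75],[0,0,-0.9],[0,0,-1.05],[0,0,-1.2],[0,0,-1.35],[0,0,-1.5]], dp=[[0,0,-35],[0,1,-73],[30,1,-73],[65,2,-73],[105,2,-73],[145,3,-73],[185,3,-73],[225,4,-73],[265,4,-73],[305,5,-73],[335,5,-73],[365,5,-73]], fingers=[0.6,0.6,0.6,0.6,0.6,0.6,0.6,0.6,0.6,0.6,0.6,0.6])

```text
clock: 6.85
tool_pos: [0.4945, 0.0435, 0.0792]
tool_rot: [[-0.997, 0.081, -0.001], [0.081, 0.997, -0.0], [0.001, -0.0, -1.0]]
contact_force: [0.2, -0.4, -2.4]
gripper_width: 0.0416
finger_force: 25.0
```

```bash
python3 - <<'E'
from h import *
s=status.state();print(s["joint_pos"].round(2))
go([.4948,.0422,.06],1.5708+.069)
E
```

```text
[-0.49  0.43  0.41  2.1  -0.27  0.67  1.59]
turn [-0.0002 -0.0008 -0.1499] dp [-0.4 -1.3 19.2]
```

Call:
move_arm(turn=[[0,0,-0.1],[0,0,-0.15],[0,0,-0.15],[0,0,-0.15]], dp=[[0,-1,10],[0,-1,19],[0,-1,19],[0,-1,19]], fingers=[0.6,0.6,0.6,0.6])

```text
clock: 7.25
tool_pos: [0.4947, 0.0406, 0.0604]
tool_rot: [[-0.998, -0.06, -0.001], [-0.06, 0.998, -0.0], [0.001, -0.0, -1.0]]
contact_force: [0.2, 0.2, -2.5]
gripper_width: 0.0417
finger_force: 25.0
```

```bash
python3 - <<'E'
from h import *
print(status.state()["tool_pos"].round(4),status.state()["tool_rot"].round(3).tolist())
snap("wrist","w4",(100,60,412,300),2.5)
E
```

```text
[0.4947 0.0406 0.0604] [[-0.998, -0.06, -0.001], [-0.06, 0.998, -0.0], [0.001, -0.0, -1.0]]
```

View pics/w4.png

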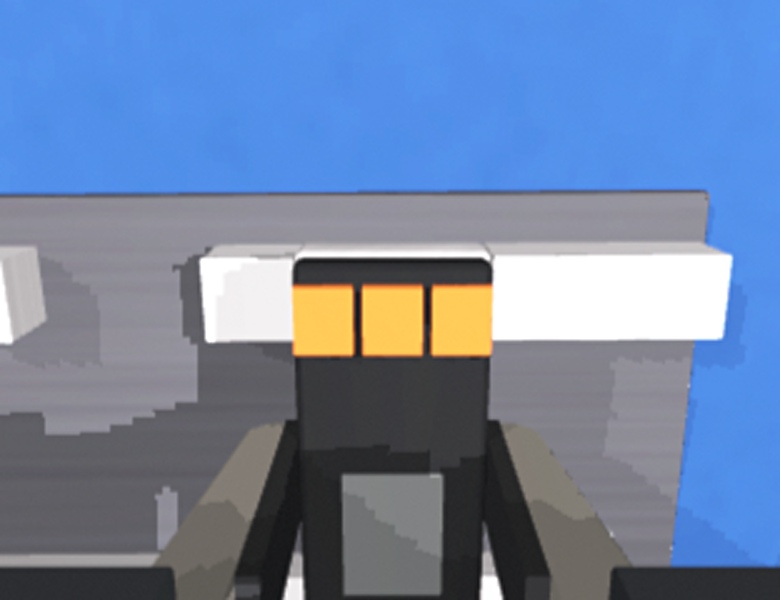

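```bash
python3 - <<'E'
from fit import *
im,c=load("w4");o=lambda L:np.array(L)/2.5+[100,60]-.3
M=np.array([[-50,163,30],[-28,163,30],[-50,26,30],[-28,26,30],[-28,-26,30],[-67,165,8]])/1e3
L=[(732,254),(725,338),(200,258),(206,341),(12,343),(707,191)]
for z in(True,False):
    x,r=fit([(M,o(L),c)],[.511,-.034,0,.068],z);print(x.round(4),r.round(1).tolist())
im2,c2=load("w2");o2=lambda L:np.array(L)/2.8+[120,100]-.32
rail=np.array([[-50,102,30],[-50,163,30],[-28,163,30],[-28,102,30],[-50,26,30],[-50,50,30],[-28,50,30],[-28,26,30],[-50,-50,30],[-50,-26,30],[-28,-26,30],[-28,-50,30]])/1e3
Lr=[(576,72),(710,65),(710,115),(580,123),(415,82),(468,79),(470,130),(418,132),(255,92),(308,89),(311,139),(258,143)]
x,r=fit([(M[:5],o(L)[:5],c),(rail,o2(Lr),c2)],[.511,-.034,0,.068],True);print(x.round(4),r.round(1).tolist())
# pack in hand: lid corners
Mp=np.array([[-50,-20.5,22],[-50,20.5,22]])/1e3
for uv in o([(293,262),(492,262)]):
    print("clip end at lid height",atz(uv,.0604-.0065+.022,c).round(4))
E
```

```text
[ 0.5074 -0.033   0.0012  0.0672] [[-0.3, 0.9], [-1.3, -0.1], [0.2, 0.6], [0.3, 0.0], [-0.3, -0.3], [2.4, -4.0]]
[ 0.5077 -0.0332  0.067 ] [[-1.4, 1.0], [-2.4, -0.1], [0.3, 0.7], [0.4, -0.1], [0.3, -0.4], [1.4, -3.7]]
[ 0.5071 -0.0327  0.002   0.0677] [[0.8, 0.5], [-0.3, -0.3], [0.3, 0.3], [0.4, -0.1], [-0.5, -0.3], [1.0, 0.6], [0.0, 0.0], [-0.7, -0.8], [-0.4, -0.8], [0.4, 0.7], [-0.2, 0.6], [-0.3, -0.8], [0.2, -0.3], [-0.2, 0.9], [-0.9, 0.8], [-0.5, -0.4], [0.4, -0.6]]
clip end at lid height [0.4458 0.0185 0.0759]
clip end at lid height [0.4434 0.0584 0.0759]
```

```bash
python3 - <<'E'
from h import *
go([.493,.0422,.017],1.5708+.0677)
E
```

```text
turn [-0.0003 -0.0002 -0.0074] dp [ 2.   1.7 43.6]
```

Call:
move_arm(turn=[[0,0,-0.008],[0,0,-0.008],[0,0,-0.008],[0,0,-0.008],[0,0,-0.008],[0,0,-0.008]], dp=[[2,2,15],[2,2,28],[2,2,38],[2,2,41],[2,2,43],[2,2,43.5]], fingers=[0.6,0.6,0.6,0.6,0.6,0.6])

```text
clock: 7.9
tool_pos: [0.4932, 0.0427, 0.0171]
tool_rot: [[-0.998, -0.07, 0.0], [-0.07, 0.998, -0.0], [-0.0, -0.0, -1.0]]
contact_force: [1.0, -0.0, -1.9]
gripper_width: 0.0418
finger_force: 25.0
```

Call:
move_arm(turn=[[0,0,0],[0,0,0],[0,0,0],[0,0,0],[0,0,0]], dp=[[0,0,0.7],[0,0,1.2],[-2,0,1.2],[-4,0,1.2],[-6,0,1.2]], fingers=[0.6,0.6,0.6,0.6,0.6])

```text
clock: 8.4
tool_pos: [0.4994, 0.0434, 0.016]
tool_rot: [[-0.998, -0.07, 0.0], [-0.07, 0.998, 0.0], [-0.0, 0.0, -1.0]]
contact_force: [0.3, 0.2, -2.7]
gripper_width: 0.0419
finger_force: 25.0
```

Call:
move_arm(turn=[[0,0,0],[0,0,0]], dp=[[-1,0,0],[-2,0,0]], fingers=[0.6,0.6])

```text
clock: 8.6
tool_pos: [0.5011, 0.0435, 0.0159]
tool_rot: [[-0.998, -0.07, 0.0], [-0.07, 0.998, -0.0], [-0.0, -0.0, -1.0]]
contact_force: [0.2, 0.5, -2.2]
gripper_width: 0.0421
finger_force: 25.0
```

Call:
move_arm(turn=[[0,0,0]], dp=[[-1,0,0]], fingers=[0.6])

```text
clock: 8.7
tool_pos: [0.5021, 0.0435, 0.0159]
tool_rot: [[-0.998, -0.07, 0.0], [-0.07, 0.998, -0.0], [-0.0, -0.0, -1.0]]
contact_force: [0.4, -0.3, -1.9]
gripper_width: 0.0419
finger_force: 25.0
```

Call:
move_arm(turn=[[0,0,0],[0,0,0]], dp=[[0,0,0.7],[0,0,1.4]], fingers=[0.6,0.6])

```text
clock: 8.9
tool_pos: [0.5021, 0.0435, 0.0148]
tool_rot: [[-0.998, -0.07, 0.0], [-0.07, 0.998, 0.0], [-0.0, 0.0, -1.0]]
contact_force: [-2.3, -0.6, 10.3]
gripper_width: 0.0416
finger_force: 25.0
```

Call:
move_arm(turn=[[0,0,0],[0,0,0]], dp=[[-1,0,0],[-2,0,0]], fingers=[0.6,0.6])

```text
clock: 9.1
tool_pos: [0.5021, 0.0435, 0.0148]
tool_rot: [[-0.998, -0.07, -0.004], [-0.07, 0.998, 0.0], [0.004, 0.001, -1.0]]
contact_force: [-7.9, -0.2, 11.6]
gripper_width: 0.0417
finger_force: 25.0
```

Call:
move_arm(turn=[[0,0,0],[0,0,0]], dp=[[0,0,-0.6],[0,0,-0.9]], fingers=[0.6,0.6])

```text
clock: 9.3
tool_pos: [0.5029, 0.0436, 0.0151]
tool_rot: [[-0.998, -0.07, -0.002], [-0.07, 0.998, -0.0], [0.002, 0.0, -1.0]]
contact_force: [-2.3, -0.4, -1.9]
gripper_width: 0.0421
finger_force: 25.0
```

Call:
move_arm(turn=[[0,0,0]], dp=[[-1,0,0]], fingers=[0.6])

```text
clock: 9.4
tool_pos: [0.5029, 0.0436, 0.0149]
tool_rot: [[-0.998, -0.07, -0.004], [-0.07, 0.998, -0.0], [0.004, 0.0, -1.0]]
contact_force: [-7.7, -0.5, 1.8]
gripper_width: 0.0417
finger_force: 25.0
```

Call:
move_arm(turn=[[0,0,0],[0,0,0],[0,0,0],[0,0,0],[0,0,0],[0,0,0],[0,0,0],[0,0,0]], dp=[[1,0,0],[1,0,0],[1,0,0],[1,0,0],[1,0,-30],[1,0,-80],[1,0,-130],[1,0,-180]], fingers=[0.35,0.35,0.35,0.35,0.35,0.35,0.35,0.35])

```text
clock: 10.2
tool_pos: [0.5038, 0.0435, 0.1974]
tool_rot: [[-0.998, -0.07, 0.0], [-0.07, 0.998, -0.0], [-0.0, -0.0, -1.0]]
contact_force: [1.5, 1.3, -1.0]
gripper_width: 0.0595
finger_force: 0.0
```

```bash
python3 - <<'E'
from h import *
s=status.state();print(s["tool_pos"],s["joint_pos"].round(2))
go([.47,-.36,.2],.655)
snap("wrist","w5");snap("top","t5")
E
```

```text
[0.50383434 0.04349496 0.19736639] [-0.53  0.25  0.44  1.99 -0.13  0.93  1.62]
turn [-1.000e-04  4.000e-04  9.857e-01] dp [  61.9 -400.1   -2.6]
```

Call:
move_arm(turn=[[0,0,0.12],[0,0,0.24],[0,0,0.36],[0,0,0.48],[0,0,0.6],[0,0,0.72],[0,0,0.84],[0,0,0.986],[0,0,0.986],[0,0,0.986],[0,0,0.986],[0,0,0.986]], dp=[[10,-40,0],[20,-85,0],[30,-130,0],[35,-175,0],[40,-220,0],[45,-265,0],[50,-310,0],[55,-355,0],[62,-400,0],[62,-400,0],[62,-400,0],[62,-400,0]], fingers=[0,0,0,0,0,0,0,0,0,0,0,0])

```text
clock: 11.5
tool_pos: [0.4704, -0.3582, 0.1947]
tool_rot: [[-0.61, 0.792, -0.001], [0.792, 0.61, 0.001], [0.001, 0.0, -1.0]]
contact_force: [0.0, 0.4, -0.4]
gripper_width: 0.092
finger_force: 0.0
```

```bash
python3 - <<'E'
from h import *
a=snap("wrist","w6")
b=cv2.imread("pics/w5_raw.png")
cv2.imwrite("pics/w56.png",np.hstack([cv2.resize(b,(400,300)),cv2.resize(a,(400,300))]))
cv2.imwrite("pics/w6b.png",cv2.resize(a,(800,600),interpolation=cv2.INTER_CUBIC))
s=status.state();print(s["tool_pos"],s["joint_pos"].round(2))
E
```

```text
[ 0.47076607 -0.35791074  0.19489562] [ 0.03  0.46  0.75  1.81 -0.37  1.02  1.58]
```

View pics/w6b.png

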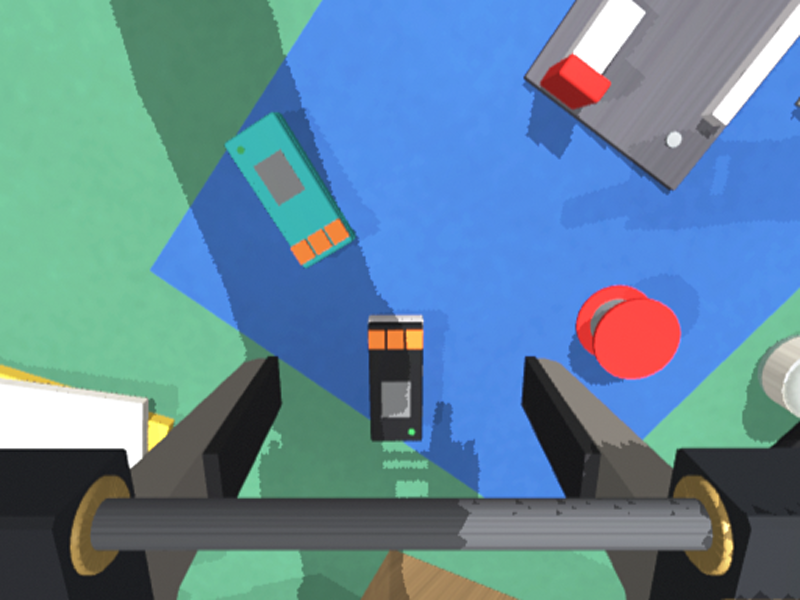

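```bash
python3 - <<'E'
from fit import *
im,c=load("w6");M=np.array([[-49.5,-20.5,22],[-49.5,20.5,22],[49.5,20.5,22],[49.5,-20.5,22]])/1e3
L=np.array([(369,322),(423,322),(423,440),(370,440)])*.64-.18
for z in(True,False):
    x,r=fit([(M,L,c)],[.52,-.426,0,-.916],z);print(x.round(4),r.round(1).tolist())
go([x[0],x[1],.006],x[2]+np.pi/2)
# rough pack-A check in w5
E
```

```text
[ 0.5195 -0.4267 -0.001  -0.9127] [[-0.5, 0.0], [0.5, -0.0], [-0.5, -0.0], [0.5, 0.0]]
[ 0.5192 -0.4263 -0.9127] [[-0.5, -0.1], [0.5, -0.1], [-0.4, 0.1], [0.4, 0.1]]
turn [ 0.0007 -0.0011 -0.0008] dp [-83.9  -3.6 188.8]
```

Call:
move_arm(turn=[[0,0,0],[0,0,0],[0,0,0],[0,0,0],[0,0,0],[0,0,0],[0,0,0],[0,0,0],[0,0,0],[0,0,0],[0,0,0],[0,0,0]], dp=[[-40,-2,30],[-84,-4,70],[-84,-4,115],[-84,-4,155],[-84,-4,180],[-84,-4,188.5],[-84,-4,188.5],[-84,-4,188.5],[-84,-4,188.5],[-84,-4,188.5],[-84,-4,188.5],[-84,-4,188.5]], fingers=[0,0,0,0,0,0,0,0.6,0.6,0.6,0.6,0.6])

```text
clock: 12.75
tool_pos: [0.5184, -0.4288, 0.0075]
tool_rot: [[-0.609, 0.793, 0.001], [0.793, 0.609, -0.0], [-0.001, 0.0, -1.0]]
contact_force: [0.3, 0.5, 0.1]
gripper_width: 0.0539
finger_force: 0.0
```

Call:
move_arm(turn=[[0,0,0],[0,0,0],[0,0,0]], dp=[[0,0,0],[0,0,0],[0,0,0]], fingers=[0.6,0.6,0.6])

```text
clock: 13.05
tool_pos: [0.5184, -0.4287, 0.007]
tool_rot: [[-0.609, 0.793, 0.0], [0.793, 0.609, 0.0], [-0.0, 0.0, -1.0]]
contact_force: [-0.3, 0.5, 1.9]
gripper_width: 0.0418
finger_force: 25.0
```

```bash
python3 - <<'E'
from h import *
s=status.state();print(s["tool_pos"],s["tool_rot"][:2,1],s["gripper_width"])
N=np.array([.5075,-.0325,0]);Rn=R.from_euler("z",.068).as_matrix()
P=N+Rn@[-.009,0,0];P[2]=.07
go(P,1.5708+.068)
E
```

```text
[ 0.51838706 -0.42866174  0.00703243] [0.79303985 0.60916961] 0.041787217197919876
turn [ 3.000e-04  3.000e-04 -9.838e-01] dp [325.8 225.2 -62.9]
```

Call:
move_arm(turn=[[0,0,0],[0,0,0],[0,0,-0.12],[0,0,-0.24],[0,0,-0.36],[0,0,-0.48],[0,0,-0.6],[0,0,-0.72],[0,0,-0.84],[0,0,-0.984],[0,0,-0.984],[0,0,-0.984]], dp=[[0,0,-40],[0,0,-80],[35,24,-85],[75,52,-85],[115,80,-85],[155,107,-85],[195,135,-85],[235,162,-85],[275,190,-85],[305,211,-85],[326,225,-80],[326,225,-63]], fingers=[0.6,0.6,0.6,0.6,0.6,0.6,0.6,0.6,0.6,0.6,0.6,0.6])

```text
clock: 14.25
tool_pos: [0.4986, -0.0285, 0.0704]
tool_rot: [[-0.997, -0.075, 0.002], [-0.075, 0.997, 0.002], [-0.002, 0.002, -1.0]]
contact_force: [0.1, -1.2, -3.6]
gripper_width: 0.0414
finger_force: 25.0
```

Call:
move_arm(turn=[[0,0,0],[0,0,0]], dp=[[0,0,0],[0,0,0]], fingers=[0.6,0.6])

```text
clock: 14.45
tool_pos: [0.4976, -0.0339, 0.0697]
tool_rot: [[-0.998, -0.067, -0.001], [-0.067, 0.998, -0.001], [0.001, -0.001, -1.0]]
contact_force: [0.2, -0.5, -1.8]
gripper_width: 0.0416
finger_force: 25.0
```

```bash
python3 - <<'E'
from h import *
s=status.state();print(s["tool_pos"],s["tool_rot"][:2,1],s["gripper_width"],s["joint_pos"].round(2))
N=np.array([.5075,-.0325,0]);Rn=R.from_euler("z",.068).as_matrix()
P=N+Rn@[-.0076,0,0];P[2]=.0165
go(P,1.5708+.068)
snap("wrist","w7",(100,60,412,300),2.5)
E
```

```text
[ 0.49757156 -0.03393925  0.06971324] [-0.06702789  0.99775091] 0.04159735685557465 [-0.34  0.45  0.41  2.1  -0.29  0.65  1.91]
turn [-0.0006 -0.0012 -0.0009] dp [-2.5  0.8 53.2]
```

View pics/w7.png

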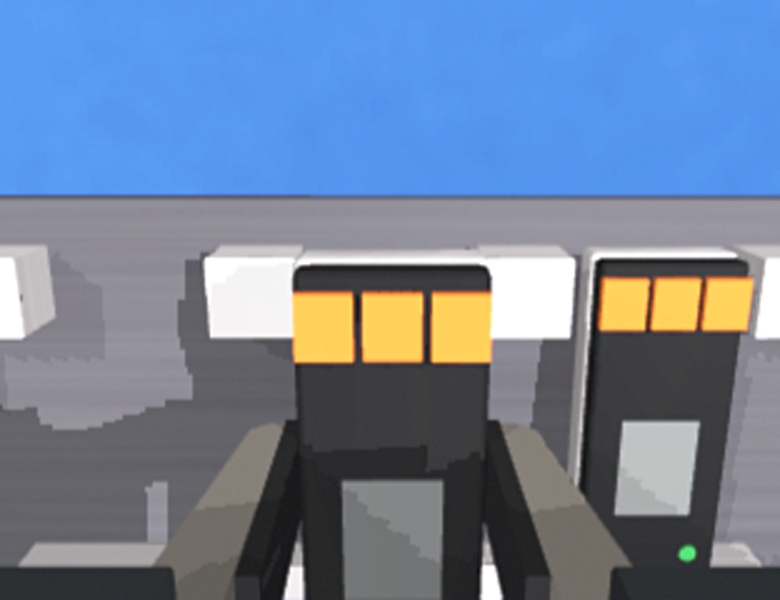

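Call:
move_arm(turn=[[0,0,0],[0,0,0],[0,0,0],[0,0,0],[0,0,0],[0,0,0]], dp=[[-2,0,20],[-2,0,38],[-2,0,48],[-2,0,52],[-2,0,53.5],[-2,0,54]], fingers=[0.6,0.6,0.6,0.6,0.6,0.6])

```text
clock: 15.1
tool_pos: [0.5005, -0.0333, 0.0163]
tool_rot: [[-0.998, -0.068, 0.001], [-0.068, 0.998, -0.0], [-0.001, -0.0, -1.0]]
contact_force: [0.5, -0.1, -2.3]
gripper_width: 0.042
finger_force: 25.0
```

Call:
move_arm(turn=[[0,0,0],[0,0,0]], dp=[[-3,0,0.3],[-5,0,0.3]], fingers=[0.6,0.6])

```text
clock: 15.3
tool_pos: [0.5058, -0.0326, 0.0161]
tool_rot: [[-0.998, -0.068, 0.001], [-0.068, 0.998, 0.0], [-0.001, 0.0, -1.0]]
contact_force: [-0.5, -0.5, -2.4]
gripper_width: 0.0416
finger_force: 25.0
```

Call:
move_arm(turn=[[0,0,0],[0,0,0]], dp=[[-1,0,0],[-1.5,0,0]], fingers=[0.6,0.6])

```text
clock: 15.5
tool_pos: [0.5065, -0.0325, 0.0157]
tool_rot: [[-0.998, -0.068, -0.0], [-0.068, 0.998, 0.0], [0.0, 0.0, -1.0]]
contact_force: [-0.7, -0.4, -2.2]
gripper_width: 0.0416
finger_force: 25.0
```

Call:
move_arm(turn=[[0,0,0],[0,0,0]], dp=[[0,0,0.6],[-1,0,0.6]], fingers=[0.6,0.6])

```text
clock: 15.7
tool_pos: [0.5065, -0.0325, 0.015]
tool_rot: [[-0.998, -0.068, -0.002], [-0.068, 0.998, 0.0], [0.002, 0.0, -1.0]]
contact_force: [-4.7, -1.5, 4.5]
gripper_width: 0.0419
finger_force: 25.0
```

Call:
move_arm(turn=[[0,0,0],[0,0,0]], dp=[[-0.7,0,0],[-1,0,0]], fingers=[0.6,0.6])

```text
clock: 15.9
tool_pos: [0.5065, -0.0325, 0.0149]
tool_rot: [[-0.998, -0.068, -0.004], [-0.068, 0.998, 0.001], [0.004, 0.001, -1.0]]
contact_force: [-7.5, -0.6, 6.7]
gripper_width: 0.042
finger_force: 25.0
```

Call:
move_arm(turn=[[0,0,0],[0,0,0]], dp=[[0,0,-0.7],[-0.5,0,-0.7]], fingers=[0.6,0.6])

```text
clock: 16.1
tool_pos: [0.5065, -0.0325, 0.0151]
tool_rot: [[-0.998, -0.068, -0.005], [-0.068, 0.998, 0.0], [0.005, 0.001, -1.0]]
contact_force: [-6.7, -1.0, 0.1]
gripper_width: 0.0415
finger_force: 25.0
```

Call:
move_arm(turn=[[0,0,0],[0,0,0],[0,0,0],[0,0,0],[0,0,0],[0,0,0],[0,0,0],[0,0,0],[0,0,0]], dp=[[-0.3,0,0.3],[-0.3,0,0.5],[1.5,0,0.3],[1.5,0,0],[1.5,0,0],[1.5,0,-30],[1.5,0,-80],[1.5,0,-130],[1.5,0,-180]], fingers=[0.6,0.6,0.35,0.35,0.35,0.35,0.35,0.35,0.35])

```text
clock: 17.0
tool_pos: [0.5078, -0.0326, 0.1978]
tool_rot: [[-0.998, -0.068, 0.001], [-0.068, 0.998, -0.0], [-0.001, -0.0, -1.0]]
contact_force: [0.2, 0.4, -0.0]
gripper_width: 0.0601
finger_force: 0.0
```

```bash
python3 - <<'E'
from h import *
s=status.state();print(s["tool_pos"],s["joint_pos"].round(2))
go([.56,-.04,.27],1.5708)
E
```

```text
[ 0.50777135 -0.03259311  0.19780169] [-0.43  0.26  0.5   1.99 -0.15  0.93  1.79]
turn [-0.0004  0.001   0.0679] dp [-51.7 -11.  -72.1]
```

Call:
move_arm(turn=[[0,0,0.068],[0,0,0.068],[0,0,0.068],[0,0,0.068]], dp=[[-30,-5,-40],[-60,-10,-72],[-92,-10,-72],[-92,-10,-72]], fingers=[0,0,0,0])

```text
clock: 17.4
tool_pos: [0.6037, -0.0353, 0.2686]
tool_rot: [[-1.0, -0.002, 0.005], [-0.002, 1.0, -0.001], [-0.005, -0.001, -1.0]]
contact_force: [0.3, -0.4, -0.8]
gripper_width: 0.0896
finger_force: 0.0
```

```bash
python3 - <<'E'
from h import *
s=status.state();print(s["tool_pos"],s["clock"])
a=snap("wrist","w8",(140,110,380,290),3.3)
E
```

```text
[ 0.60373776 -0.03534169  0.26859522] 17.4
```

Call:
move_arm(turn=[[0,0,0],[0,0,0],[0,0,0],[0,0,0]], dp=[[30,20,0],[60,40,0],[60,40,0],[60,40,0]], fingers=[0,0,0,0])

```text
clock: 17.85
tool_pos: [0.5391, 0.004, 0.2677]
tool_rot: [[-1.0, -0.001, 0.0], [-0.001, 1.0, 0.001], [-0.0, 0.001, -1.0]]
contact_force: [0.9, -0.7, 0.2]
gripper_width: 0.0916
finger_force: 0.0
```

```bash
python3 - <<'E'
from h import *
snap("wrist","w9")
E
```

```text
(no output)
```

View pics/w8.png

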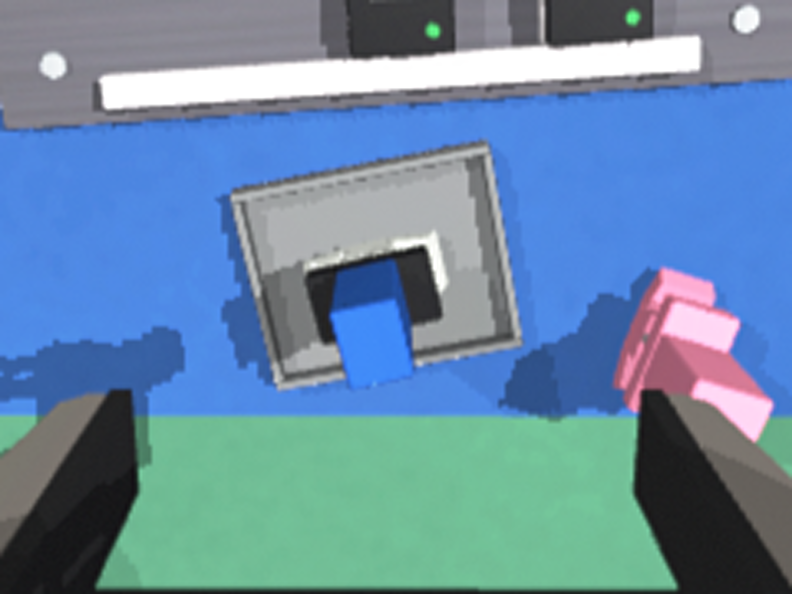

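```bash
python3 - <<'E'
from fit import *
im,c=load("w8");im9,c9=load("w9")
o=lambda L:np.array(L)/3.3+[140,110]-.35
Mh=np.array([[-15,-12,97],[-15,12,97],[15,12,97],[15,-12,97]])/1e3
L=[(330,313),(405,297),(414,370),(349,388)]
for fz in(True,False):
    x,r=fit([(Mh,o(L),c)],[.645,-.044,.0045,.21],fz);print("press",x.round(4),r.round(1).tolist())
T=np.array([[-45,-55,16],[-45,55,16],[45,55,16],[45,-55,16]])/1e3
Lt=[(233,193),(488,143),(521,342),(280,387)]
for fz in(True,False):
    y,r=fit([(T,o(Lt),c)],[.647,-.044,0,.2],fz);print("tray",y.round(4),r.round(1).tolist())
px=o([(370,345),(600,200),(370,290)]).astype(int);print([im[b,a].tolist() for a,b in px])
for n,i,cc in(("w8",im,c),("w9",im9,c9)):
    p=proj([[x[0],x[1],.1015]],cc)[0]
    h=i.astype(int);m=((h[:,:,0]>245)&(h[:,:,2]<90)&(h[:,:,1]<165)).astype(np.uint8)
    nn,l,st,ce=cv2.connectedComponentsWithStats(m)
    print(n,"pred",p.round(1),[(s[4],k.round(1).tolist()) for s,k in zip(st[1:],ce[1:]) if s[4]>40], i[int(p[1]),int(p[0])].tolist())
E
```

```text
press [ 0.6516 -0.0384 -0.007   0.2179] [[0.4, -0.7], [-2.3, -0.0], [0.3, 1.3], [0.3, -0.2]]
press [ 0.6474 -0.0381  0.2011] [[0.3, -1.2], [-1.6, -0.3], [0.7, 1.9], [0.0, 0.2]]
tray [ 0.6486 -0.0363 -0.0094  0.1973] [[-0.1, 0.1], [0.0, 0.2], [0.2, -0.1], [-0.1, -0.2]]
tray [ 0.646  -0.0363  0.1989] [[-1.2, -0.2], [0.7, -0.6], [1.2, 0.4], [-0.7, 0.7]]
[[248, 139, 65], [228, 137, 79], [142, 72, 32]]
w8 pred [253.  213.6] [(np.int32(144), [503.3, 126.6]), (np.int32(414), [252.4, 213.8])] [248, 140, 65]
w9 pred [220.1 265.2] [(np.int32(312), [219.8, 265.6])] [246, 135, 63]
```

```bash
python3 - <<'E'
from h import *
go([.6474,-.0381,.14],1.5708+.2)
E
```

```text
turn [ 0.      0.0006 -0.1999] dp [-107.5  -41.5  127.9]
```

Call:
move_arm(turn=[[0,0,-0.1],[0,0,-0.2],[0,0,-0.2],[0,0,-0.2],[0,0,-0.2],[0,0,-0.2]], dp=[[-45,-20,30],[-90,-40,70],[-107,-41,105],[-107,-41,128],[-107,-41,128],[-107,-41,128]], fingers=[0.3,0.3,0.3,0.3,0.3,0.3])

```text
clock: 18.5
tool_pos: [0.6469, -0.0383, 0.1396]
tool_rot: [[-0.98, -0.198, -0.001], [-0.198, 0.98, -0.001], [0.001, -0.001, -1.0]]
contact_force: [-0.4, -0.9, 0.4]
gripper_width: 0.0643
finger_force: 0.0
```

```bash
python3 - <<'E'
from h import *
s=status.state();print(s["tool_pos"],s["tool_rot"][:2,1],s["gripper_width"])
go([.6474,-.0381,.058],1.5708+.2)
E
```

```text
[ 0.64692779 -0.03829022  0.1395608 ] [-0.19766698  0.98026901] 0.06433323287643748
turn [-0.0007 -0.0012 -0.001 ] dp [-0.6  0.1 81.6]
```

Call:
move_arm(turn=[[0,0,0],[0,0,0],[0,0,0],[0,0,0],[0,0,0],[0,0,0],[0,0,0],[0,0,0],[0,0,0],[0,0,0],[0,0,0],[0,0,0]], dp=[[0,0,30],[0,0,60],[0,0,76],[0,0,81.5],[0,0,81.5],[0,0,81.5],[0,0,81.5],[0,0,81.5],[0,0,81.5],[0,0,81.5],[0,0,81.5],[0,0,81.5]], fingers=[0.3,0.3,0.3,0.3,0.9,0.9,0.9,0.9,0.9,0.9,0.9,0.9], newtons=45)

```text
clock: 19.7
tool_pos: [0.6473, -0.0374, 0.0585]
tool_rot: [[-0.98, -0.199, 0.001], [-0.199, 0.98, -0.0], [-0.001, -0.0, -1.0]]
contact_force: [0.6, -0.5, 2.0]
gripper_width: 0.0237
finger_force: 45.0
```

```bash
python3 - <<'E'
from h import *
s=status.state();print(s["tool_pos"],s["tool_rot"].round(3).tolist(),s["gripper_width"],s["contact_force"])
# nest frame: origin from bar contacts
N=np.array([.5075,-.0335,0]);Rn=R.from_euler("z",.068).as_matrix()
for y in(.131,.0,-.1,-.118):print(y,(N+Rn@[-.039,y,0]).round(4))
P=N+Rn@[-.039,.131,0];P[2]=.125
go([.6474,-.0381,.125],1.5708+.2);go(P,1.5708+.068)
E
```

```text
[ 0.64727981 -0.03737817  0.05852863] [[-0.98, -0.199, 0.001], [-0.199, 0.98, -0.0], [-0.001, -0.0, -1.0]] 0.023661138842802527 [ 0.56432432 -0.46648875  1.96752449]
0.131 [0.4597 0.0945 0.    ]
0.0 [ 0.4686 -0.0361  0.    ]
-0.1 [ 0.4754 -0.1359  0.    ]
-0.118 [ 0.4766 -0.1539  0.    ]
turn [-0.0002  0.0007  0.    ] dp [ -0.   -0.7 -66.5]
turn [-0.0002  0.0007  0.132 ] dp [157.6 166.6 -66.6]
```

Call:
move_arm(turn=[[0,0,0],[0,0,0],[0,0,0.03],[0,0,0.06],[0,0,0.09],[0,0,0.132],[0,0,0.132],[0,0,0.132],[0,0,0.132],[0,0,0.132],[0,0,0.132]], dp=[[0,0,-35],[0,0,-66],[30,30,-66],[60,62,-66],[90,94,-66],[120,126,-66],[145,153,-66],[157.5,166.5,-60],[157.5,166.5,-52],[157.5,166.5,-45],[157.5,166.5,-45]], fingers=[0.9,0.9,0.9,0.9,0.9,0.9,0.9,0.9,0.9,0.9,0.9])

```text
clock: 20.8
tool_pos: [0.4598, 0.0936, 0.1022]
tool_rot: [[-0.998, -0.067, -0.001], [-0.067, 0.998, -0.001], [0.001, -0.001, -1.0]]
contact_force: [-0.9, -0.3, -2.0]
gripper_width: 0.0239
finger_force: 45.0
```

```bash
python3 - <<'E'
from h import *
s=status.state();print(s["tool_pos"],s["gripper_width"],s["contact_force"],s["joint_pos"].round(2))
go([.4597,.0945,.085],1.5708+.068)
snap("wrist","w10",(100,60,412,300),2.5)
E
```

```text
[0.45976029 0.09361678 0.1022119 ] 0.023865635445868984 [-0.88055919 -0.30863086 -1.97240565] [-0.67  0.35  0.47  2.15 -0.25  0.69  1.6 ]
turn [-0.0013 -0.0012 -0.0011] dp [-0.   0.9 17.2]
```

View pics/w10.png

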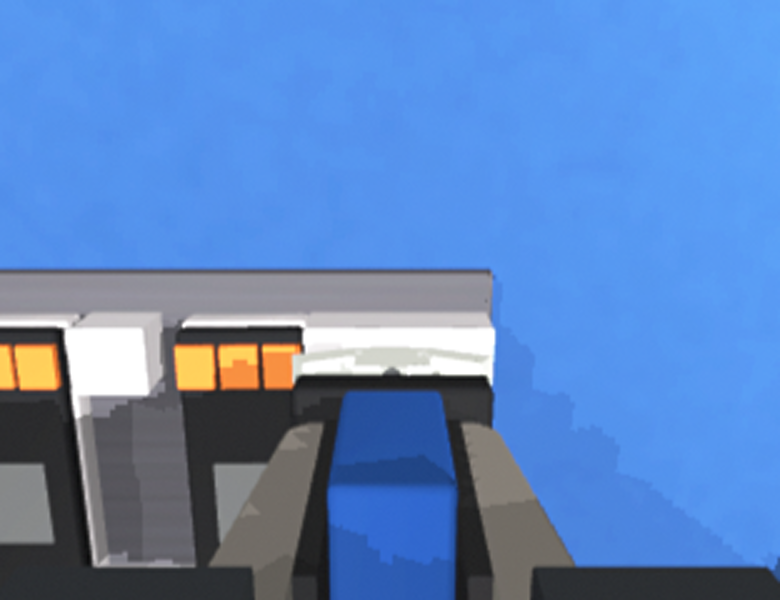

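```bash
python3 - <<'E'
from fit import *
im,c=load("w10");o=lambda L:np.array(L)/2.5+[100,60]-.3
N=np.array([.5075,-.0335,0]);Rn=R.from_euler("z",.068).as_matrix()
f=lambda uv,z:(((atz(o([uv])[0],z,c)-N)@Rn)*1e3).round(1)
print("rail edge",f((470,327),.03),"rail end",f((493,327),.03),"clips front/back",f((190,345),.033),f((190,388),.033))
print("shoe",f((390,348),.048),f((390,355),.048),"shoe ends z56",f((293,357),.056),f((491,357),.056))
print("A lid left/right edge",f((184,330),.03),f((301,330),.03),"rail block right edge",f((152,327),.03),f((158,392),.03))
E
```

```text
rail edge [-50.6 156.1  30. ] rail end [-50.6 163.5  30. ] clips front/back [-45.5  66.4  33. ] [-30.9  65.4  33. ]
shoe [-49.2 130.4  48. ] [-47.  130.4  48. ] shoe ends z56 [-49.  102.2  56. ] [-49.  159.8  56. ]
A lid left/right edge [-49.7  64.1  30. ] [-49.6 101.7  30. ] rail block right edge [-50.7  53.9  30. ] [-28.4  53.9  30. ]
```

Call:
move_arm(turn=[[0,0,0],[0,0,0],[0,0,0],[0,0,0]], dp=[[1.5,1,8],[1.5,1,14],[1.5,1,17],[1.5,1,19]], fingers=[0.9,0.9,0.9,0.9])

```text
clock: 21.25
tool_pos: [0.4578, 0.0952, 0.0838]
tool_rot: [[-0.998, -0.068, -0.001], [-0.068, 0.998, -0.0], [0.001, -0.0, -1.0]]
contact_force: [-1.0, 0.4, 2.8]
gripper_width: 0.0238
finger_force: 45.0
```

Call:
move_arm(turn=[[0,0,0],[0,0,0]], dp=[[0,0,1],[0,0,1.5]], fingers=[0.9,0.9])

```text
clock: 21.45
tool_pos: [0.4578, 0.0952, 0.0829]
tool_rot: [[-0.998, -0.068, -0.0], [-0.068, 0.998, -0.0], [0.0, -0.0, -1.0]]
contact_force: [-1.5, -2.3, 4.2]
gripper_width: 0.024
finger_force: 45.0
```

Call:
move_arm(turn=[[0,0,0],[0,0,0],[0,0,0],[0,0,0],[0,0,0],[0,0,0],[0,0,0],[0,0,0]], dp=[[0,0,1.5],[0,0,3],[0,-4,3],[0,-10,3],[0,-16,3],[0,-22,3],[0,-28,3],[0,-34,3]], fingers=[0.9,0.9,0.9,0.9,0.9,0.9,0.9,0.9])

```text
clock: 22.25
tool_pos: [0.4616, 0.0646, 0.0807]
tool_rot: [[-0.998, -0.069, 0.003], [-0.069, 0.998, 0.004], [-0.003, 0.004, -1.0]]
contact_force: [-1.0, 3.7, 6.7]
gripper_width: 0.0238
finger_force: 45.0
```

Call:
move_arm(turn=[[0,0,0],[0,0,0],[0,0,0],[0,0,0],[0,0,0],[0,0,0],[0,0,0],[0,0,0],[0,0,0],[0,0,0]], dp=[[0.5,-6,0],[1,-13,0],[1,-20,0],[1,-27,0],[1,-34,0],[1,-41,0],[1,-48,0],[1,-55,0],[1,-62,0],[1,-69,0]], fingers=[0.9,0.9,0.9,0.9,0.9,0.9,0.9,0.9,0.9,0.9])

```text
clock: 23.25
tool_pos: [0.4652, -0.0047, 0.0806]
tool_rot: [[-0.998, -0.069, 0.002], [-0.069, 0.998, 0.004], [-0.002, 0.004, -1.0]]
contact_force: [-2.0, 6.7, 6.9]
gripper_width: 0.0236
finger_force: 45.0
```

```bash
python3 - <<'E'
from h import *
s=status.state();N=np.array([.5075,-.0335,0]);Rn=R.from_euler("z",.068).as_matrix()
print(((s["tool_pos"]-N)@Rn*1e3).round(1),s["contact_force"],s["tool_rot"].round(4).tolist())
E
```

```text
[-40.2  31.6  80.6] [-1.97704645  6.69298774  6.92707458] [[-0.9976, -0.0692, 0.0022], [-0.0692, 0.9976, 0.0038], [-0.0025, 0.0036, -1.0]]
```

Call:
move_arm(turn=[[0,0,0],[0,0,0],[0,0,0],[0,0,0],[0,0,0],[0,0,0],[0,0,0],[0,0,0],[0,0,0],[0,0,0],[0,0,0],[0,0,0]], dp=[[0,-7,0],[0,-14,0],[0,-21,0],[0,-28,0],[0,-35,0],[0,-42,0],[0,-49,0],[0,-56,0],[0,-63,0],[0,-70,0],[0,-77,0],[0,-84,0]], fingers=[0.9,0.9,0.9,0.9,0.9,0.9,0.9,0.9,0.9,0.9,0.9,0.9])

```text
clock: 24.45
tool_pos: [0.4712, -0.0892, 0.0805]
tool_rot: [[-0.998, -0.069, 0.003], [-0.069, 0.998, 0.003], [-0.003, 0.002, -1.0]]
contact_force: [-0.6, 4.4, 6.9]
gripper_width: 0.0239
finger_force: 45.0
```

Call:
move_arm(turn=[[0,0,0],[0,0,0],[0,0,0],[0,0,0],[0,0,0],[0,0,0],[0,0,0],[0,0,0]], dp=[[0,-7,0],[0,-14,0],[0,-21,0],[0,-28,0],[0,-35,0],[0,-42,0],[0,-49,0],[0,-56,0]], fingers=[0.9,0.9,0.9,0.9,0.9,0.9,0.9,0.9])

```text
clock: 25.25
tool_pos: [0.4743, -0.1455, 0.0802]
tool_rot: [[-0.998, -0.069, 0.001], [-0.069, 0.998, 0.003], [-0.001, 0.003, -1.0]]
contact_force: [0.1, 5.7, 7.8]
gripper_width: 0.0241
finger_force: 45.0
```

```bash
python3 - <<'E'
from h import *
s=status.state();N=np.array([.5075,-.0335,0]);Rn=R.from_euler("z",.068).as_matrix()
print(((s["tool_pos"]-N)@Rn*1e3).round(1),s["contact_force"],s["tool_rot"].round(4).tolist())
E
```

```text
[ -40.8 -109.5   80.2] [0.07389609 5.73194173 7.79363836] [[-0.9976, -0.0693, 0.0007], [-0.0693, 0.9976, 0.0026], [-0.0009, 0.0026, -1.0]]
```

Nearly at the stop (about 11 mm left); approach slowly.

Call:
move_arm(turn=[[0,0,0],[0,0,0],[0,0,0],[0,0,0],[0,0,0]], dp=[[0,-2,0],[0,-4,0],[0,-6,0],[0,-8,0],[0,-9,0]], fingers=[0.9,0.9,0.9,0.9,0.9])

```text
clock: 25.75
tool_pos: [0.4748, -0.1546, 0.0802]
tool_rot: [[-0.998, -0.069, 0.001], [-0.069, 0.998, 0.003], [-0.001, 0.002, -1.0]]
contact_force: [-0.1, 5.0, 6.8]
gripper_width: 0.0239
finger_force: 45.0
```

Call:
move_arm(turn=[[0,0,0],[0,0,0]], dp=[[0,-1,0],[0,-2,0]], fingers=[0.9,0.9])

```text
clock: 25.95
tool_pos: [0.4749, -0.1564, 0.0802]
tool_rot: [[-0.998, -0.069, 0.001], [-0.069, 0.998, 0.003], [-0.001, 0.003, -1.0]]
contact_force: [-1.1, 5.5, 7.5]
gripper_width: 0.024
finger_force: 45.0
```

Call:
move_arm(turn=[[0,0,0],[0,0,0]], dp=[[0,-1,0],[0,-2,0]], fingers=[0.9,0.9])

```text
clock: 26.15
tool_pos: [0.475, -0.158, 0.0802]
tool_rot: [[-0.998, -0.069, 0.0], [-0.069, 0.998, 0.003], [-0.001, 0.003, -1.0]]
contact_force: [-0.2, 7.7, 7.1]
gripper_width: 0.0238
finger_force: 45.0
```

Call:
move_arm(turn=[[0,0,0],[0,0,0]], dp=[[0,-0.5,0],[0,-1,0]], fingers=[0.9,0.9])

```text
clock: 26.35
tool_pos: [0.475, -0.1581, 0.0801]
tool_rot: [[-0.998, -0.069, -0.0], [-0.069, 0.998, 0.004], [-0.0, 0.004, -1.0]]
contact_force: [-0.7, 8.9, 8.3]
gripper_width: 0.0236
finger_force: 45.0
```

```bash
python3 - <<'E'
from h import *
s=status.state();N=np.array([.5075,-.0335,0]);Rn=R.from_euler("z",.068).as_matrix()
print(((s["tool_pos"]-N)@Rn*1e3).round(1),s["contact_force"],s["ft_torque"])
E
```

```text
[ -40.9 -122.2   80.1] [-0.71540462  8.93345978  8.2871012 ] [2.49122692 0.12889178 0.00348481]
```

Call:
move_arm(turn=[[0,0,0],[0,0,0]], dp=[[0,-1,0],[0,-1,0]], fingers=[0.9,0.9])

```text
clock: 26.55
tool_pos: [0.4751, -0.1583, 0.08]
tool_rot: [[-0.998, -0.07, -0.0], [-0.07, 0.998, 0.006], [0.0, 0.006, -1.0]]
contact_force: [-0.8, 9.9, 7.2]
gripper_width: 0.0237
finger_force: 45.0
```

```bash
python3 - <<'E'
from h import *
b=status.state();print(b["tool_pos"],b["contact_force"])
q=pose(b["tool_pos"],1.5708+.069);q["tool_pos"]=b["tool_pos"]+[0,0,.06]
print("up first -60, then:");go([.646,-.036,.140],1.5708+.2,pose(b["tool_pos"],1.5708+.069))
go([.646,-.036,.064],1.5708+.2,pose(b["tool_pos"],1.5708+.069))
E
```

```text
[ 0.47505554 -0.15830489  0.08001853] [-0.75482074  9.87393823  7.24773841]
up first -60, then:
turn [ 0.     0.    -0.131] dp [-179.   110.2  -60. ]
turn [ 0.     0.    -0.131] dp [-179.   110.2   16. ]
```

Call:
move_arm(turn=[[0,0,0],[0,0,0],[0,0,0],[0,0,-0.03],[0,0,-0.06],[0,0,-0.1],[0,0,-0.131],[0,0,-0.131],[0,0,-0.131],[0,0,-0.131],[0,0,-0.131],[0,0,-0.131]], dp=[[0,3,-10],[0,5,-40],[-10,10,-60],[-45,30,-60],[-80,50,-60],[-115,72,-60],[-150,95,-60],[-179,109,-60],[-179,109,-50],[-179,109,-30],[-179,109,-15],[-179,109,-15]], fingers=[0.9,0.9,0.9,0.9,0.9,0.9,0.9,0.9,0.9,0.9,0.9,0.9])

```text
clock: 27.75
tool_pos: [0.643, -0.0418, 0.0918]
tool_rot: [[-0.98, -0.197, -0.006], [-0.197, 0.98, -0.001], [0.006, 0.0, -1.0]]
contact_force: [-0.3, 0.5, -2.4]
gripper_width: 0.0237
finger_force: 45.0
```

```bash
python3 - <<'E'
from h import *
s=status.state();print(s["tool_pos"],s["tool_rot"].round(4).tolist(),s["contact_force"])
go([.6473,-.0374,.0625],1.5708+.2)
E
```

```text
[ 0.64302997 -0.04183115  0.09178391] [[-0.9804, -0.1967, -0.0057], [-0.1967, 0.9805, -0.0007], [0.0057, 0.0004, -1.0]] [-0.28316952  0.51271439 -2.35437207]
turn [ 0.0005 -0.0057 -0.002 ] dp [-5.2  3.5 29.3]
```

Call:
move_arm(turn=[[0,0,0],[0,0,0],[0,0,0],[0,0,0]], dp=[[-4,3,10],[-4,3,22],[-4,3,29],[-4,3,29]], fingers=[0.9,0.9,0.9,0.9])

```text
clock: 28.15
tool_pos: [0.6481, -0.0372, 0.0644]
tool_rot: [[-0.98, -0.198, -0.002], [-0.198, 0.98, -0.0], [0.002, 0.0, -1.0]]
contact_force: [-0.0, -0.2, -1.5]
gripper_width: 0.0236
finger_force: 45.0
```

Call:
move_arm(turn=[[0,0,0],[0,0,0]], dp=[[0,0,1.5],[0,0,3]], fingers=[0.9,0.9])

```text
clock: 28.35
tool_pos: [0.6494, -0.0374, 0.0631]
tool_rot: [[-0.98, -0.198, 0.001], [-0.198, 0.98, -0.0], [-0.001, -0.0, -1.0]]
contact_force: [0.5, 0.6, -1.9]
gripper_width: 0.0238
finger_force: 45.0
```

Call:
move_arm(turn=[[0,0,0],[0,0,0],[0,0,0]], dp=[[2,0,1],[2,0,2],[2,0,2]], fingers=[0.9,0.9,0.9])

```text
clock: 28.65
tool_pos: [0.647, -0.0376, 0.0608]
tool_rot: [[-0.98, -0.198, 0.0], [-0.198, 0.98, 0.0], [-0.0, 0.0, -1.0]]
contact_force: [0.7, -0.4, -1.8]
gripper_width: 0.0236
finger_force: 45.0
```

Call:
move_arm(turn=[[0,0,0],[0,0,0]], dp=[[0,0,1],[0,0,1.5]], fingers=[0.9,0.9])

```text
clock: 28.85
tool_pos: [0.6471, -0.0376, 0.0592]
tool_rot: [[-0.98, -0.198, 0.0], [-0.198, 0.98, 0.0], [-0.0, -0.0, -1.0]]
contact_force: [-0.1, 0.1, -2.4]
gripper_width: 0.0237
finger_force: 45.0
```

Call:
move_arm(turn=[[0,0,0],[0,0,0]], dp=[[0,0,0.6],[0,0,1]], fingers=[0.9,0.9])

```text
clock: 29.05
tool_pos: [0.6472, -0.0377, 0.0586]
tool_rot: [[-0.98, -0.198, 0.0], [-0.198, 0.98, 0.0], [-0.0, 0.0, -1.0]]
contact_force: [-1.7, -1.0, 2.0]
gripper_width: 0.0237
finger_force: 45.0
```

Call:
move_arm(turn=[[0,0,0]], dp=[[0,0,0.5]], fingers=[0.9])

```text
clock: 29.15
tool_pos: [0.6472, -0.0377, 0.0582]
tool_rot: [[-0.98, -0.198, 0.0], [-0.198, 0.98, 0.0], [-0.0, 0.0, -1.0]]
contact_force: [-1.8, 0.9, 2.1]
gripper_width: 0.0237
finger_force: 45.0
```

Call:
move_arm(turn=[[0,0,0],[0,0,0],[0,0,0],[0,0,0],[0,0,0],[0,0,0],[0,0,0],[0,0,0],[0,0,0],[0,0,0]], dp=[[0,0,0],[0,0,0],[0,0,0],[0,0,0],[0,0,-15],[0,0,-40],[0,0,-75],[0,0,-115],[0,0,-150],[0,0,-150]], fingers=[0.3,0.3,0.3,0.3,0.3,0.3,0.3,0.3,0.3,0.3])

```text
clock: 30.15
tool_pos: [0.6504, -0.0384, 0.2147]
tool_rot: [[-0.98, -0.197, 0.011], [-0.197, 0.98, 0.0], [-0.011, -0.002, -1.0]]
contact_force: [-0.1, 0.0, 0.4]
gripper_width: 0.0644
finger_force: 0.0
```

```bash
python3 - <<'E'
from h import *
s=status.state();print(s["tool_pos"])
go([.47,.0,.2],1.5708+.068)
E
```

```text
[ 0.65036268 -0.03838798  0.21469529]
turn [-0.0011  0.0109  0.1307] dp [169.4  73.3  12.7]
```

Call:
move_arm(turn=[[0,0,0.06],[0,0,0.131],[0,0,0.131],[0,0,0.131],[0,0,0.131],[0,0,0.131],[0,0,0.131]], dp=[[40,18,10],[80,36,12],[120,54,12],[168,73,12],[168,73,12],[168,73,12],[168,73,12]], fingers=[0.3,0.3,0.3,0.3,0.3,0.3,0.3])

```text
clock: 30.85
tool_pos: [0.4695, 0.0006, 0.1965]
tool_rot: [[-0.998, -0.068, 0.002], [-0.068, 0.998, 0.0], [-0.002, -0.0, -1.0]]
contact_force: [0.2, -0.8, 0.1]
gripper_width: 0.0641
finger_force: 0.0
```

```bash
python3 - <<'E'
from h import *
s=status.state();print(s["tool_pos"],s["tool_rot"].round(4).tolist())
snap("wrist","w11",(110,110,410,335),2.66)
E
```

```text
[0.46947831 0.00055292 0.19646725] [[-0.9977, -0.0679, 0.0023], [-0.0679, 0.9977, 0.0], [-0.0023, -0.0002, -1.0]]
```

View pics/w11.png

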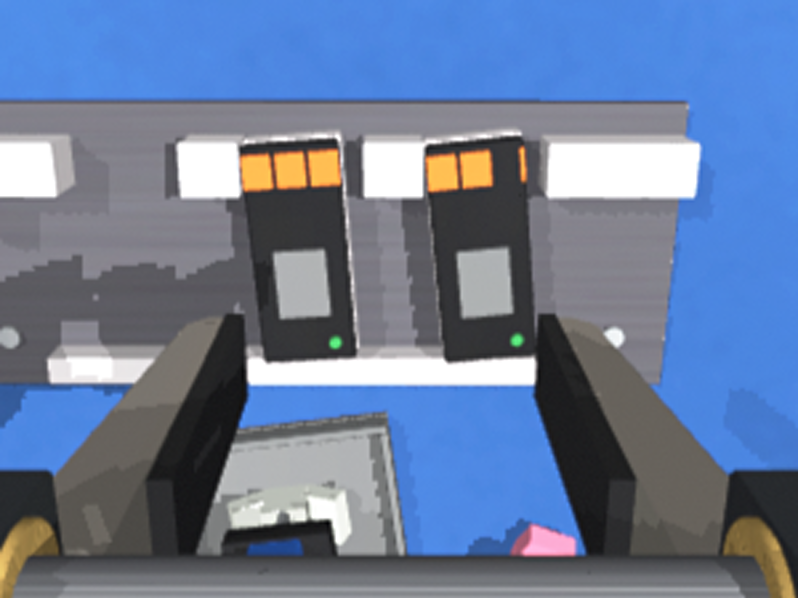

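```bash
python3 - <<'E'
from h import *
go([.47,.18,.08],1.5708+.068)
E
```

```text
turn [-0.0006  0.0018 -0.0003] dp [-12.4 179.2 116.2]
```

Call:
move_arm(turn=[[0,0,0],[0,0,0],[0,0,0],[0,0,0],[0,0,0],[0,0,0],[0,0,0]], dp=[[0,40,0],[5,85,30],[10,130,70],[13,179,116],[13,179,116],[13,179,116],[13,179,116]], fingers=[0.3,0.3,0.3,0.3,0.3,0.3,0.3])

```text
clock: 31.6
tool_pos: [0.4437, 0.1778, 0.0792]
tool_rot: [[-0.998, -0.068, -0.0], [-0.068, 0.998, -0.002], [0.0, -0.002, -1.0]]
contact_force: [0.1, -1.0, 0.6]
gripper_width: 0.0645
finger_force: 0.0
```

```bash
python3 - <<'E'
from h import *
a=snap("wrist","w12");print(status.state()["tool_pos"])
E
```

```text
[0.44421358 0.17728535 0.07996037]
```

Call:
move_arm(turn=[[0,0,0],[0,0,0],[0,0,0],[0,0,0]], dp=[[0,-40,0],[0,-75,0],[0,-75,0],[0,-75,0]], fingers=[0.3,0.3,0.3,0.3])

```text
clock: 32.05
tool_pos: [0.4493, 0.1018, 0.0809]
tool_rot: [[-0.998, -0.063, 0.002], [-0.063, 0.998, 0.001], [-0.003, 0.001, -1.0]]
contact_force: [-0.5, 0.2, -0.5]
gripper_width: 0.0642
finger_force: 0.0
```

```bash
python3 - <<'E'
from h import *
b=snap("wrist","w13");print(status.state()["tool_pos"])
a=cv2.imread("pics/w12_raw.png")
f=lambda i:cv2.resize(i[120:290,0:226],(798,600) if 0 else None,fx=1.76,fy=1.76,interpolation=cv2.INTER_CUBIC)
cv2.imwrite("pics/side.png",np.vstack([f(a),f(b)]) if 0 else np.hstack([f(a),f(b)]))
E
```

```text
[0.44901876 0.10305032 0.08068767]
```

View pics/side.png

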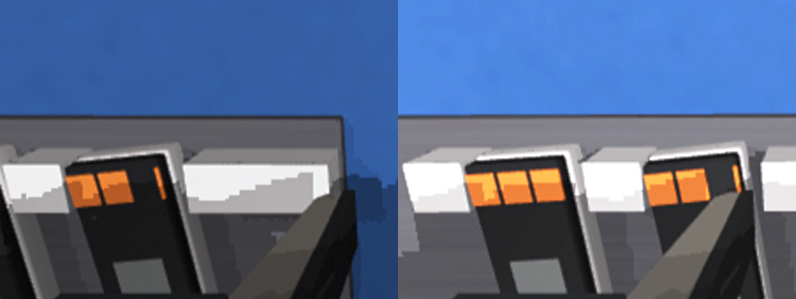

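```bash
cat >> fit.py <<'E'
def goR(P,Rt,base):
    Rc=base["tool_rot"];print("turn",R.from_matrix(Rc.T@Rt).as_rotvec().round(3),"dp",(Rc.T@(np.array(P)-base["tool_pos"])*1e3).round(1))
TILT=.35
def brot(yaw): return R.from_euler("z",yaw).as_matrix()@R.from_euler("y",-TILT).as_matrix()
def fitboard(obs,x0):
    def f(x): return np.concatenate([(proj(np.array(M)@brot(x[3]).T+x[:3],c)-uv).ravel() for M,uv,c in obs])
    s=least_squares(f,x0,loss="soft_l1");return s.x,f(s.x).reshape(-1,2)
E
python3 - <<'E'
from fit import *
im,c=load("w11");o=lambda L:np.array(L)/2.66+[110,110]-.3
M=np.array([[-49.5,-20.5,22],[-49.5,20.5,22],[49.5,20.5,22],[49.5,-20.5,22]])/1e3
for n,L,y0 in(("B",[(241,144),(341,138),(356,356),(267,360)],-.033),("A",[(427,144),(521,138),(535,356),(446,360)],.043)):
    x,r=fit([(M,o(L),c)],[.5,y0,.008,.1],False);print(n,x.round(4),r.round(1).tolist())
    go([x[0],x[1],.1],x[2]+np.pi/2)
im,c=load("w1");k=.64;ct=cam("top")
Mb=np.array([[-70,125,0],[70,125,0],[70,-125,0],[-70,-125,0]])/1e3
L=np.array([(413,105),(581,153),(469,442),(335,381)])*k-.18
x,r=fitboard([(Mb,L,c)],[.48,.38,.03,1.3]);print("board w1",x.round(4),r.round(1).tolist())
Lt=np.array([(113,424),(162,279),(240,297)])*k-.18;Mt=Mb[[1,2,3]]
x,r=fitboard([(Mb,L,c),(Mt,Lt,ct)],[.48,.38,.03,1.3]);print("board both",x.round(4),r.round(1).tolist())
print(status.state()["joint_pos"].round(2))
E
```

```text
B [ 0.505  -0.0336  0.1271] [[-0.0, -0.6], [-0.0, -0.5], [0.7, 0.6], [-0.6, 1.0]]
turn [ 0.0008  0.0022 -0.0613] dp [ -46.9 -140.1  -19.3]
A [0.4997 0.0432 0.1635] [[-0.7, 0.2], [1.6, -1.1], [0.4, -0.1], [-0.9, 1.4]]
turn [ 0.0008  0.0023 -0.0977] dp [-46.7 -63.1 -19.3]
board w1 [0.4762 0.3671 0.051  1.2854] [[-2.3, 0.4], [1.0, 0.5], [2.0, -0.2], [-1.4, -1.4]]
board both [0.476  0.3661 0.0508 1.2861] [[-3.2, 0.3], [0.0, 0.3], [1.3, -0.5], [-2.0, -1.6], [-2.5, -2.4], [-1.9, -1.9], [-0.2, 3.0]]
[-0.62  0.37  0.38  2.18 -0.23  0.63  1.56]
```

```bash
python3 - <<'E'
from fit import *
im,c=load("w1");k=.64;ct=cam("top")
Mb=np.array([[-64,125,0],[70,125,0],[70,-125,0],[-64,-125,0]])/1e3
L=np.array([(413,105),(581,153),(469,442),(335,381)])*k-.18
# lip's outer top edge
Ml=np.array([[-70,125,12],[-70,-125,12]])/1e3;Ll=np.array([(405,102),(329,381)])*k-.18
x,r=fitboard([(Mb,L,c)],[.48,.38,.03,1.3]);print("w1",x.round(4),r.round(1).tolist())
print("lip pred",proj(Ml@brot(x[3]).T+x[:3],c).round(1).tolist(),Ll.round(1).tolist())
Lt=np.array([(113,424),(162,279),(238,297),(190,442)])*k-.18;Mt=Mb[[1,2,3,0]]
x,r=fitboard([(Mb,L,c),(Mt,Lt,ct)],[.48,.38,.03,1.3]);print("both",x.round(4),r.round(1).tolist())
E
```

```text
w1 [0.475  0.3644 0.0537 1.2821] [[0.3, 0.3], [-0.1, -0.4], [0.0, 0.1], [-0.2, -0.0]]
lip pred [[257.0, 64.0], [206.6, 244.7]] [[259.0, 65.1], [210.4, 243.7]]
both [0.4748 0.3642 0.0534 1.2824] [[0.1, 0.2], [-0.5, -0.5], [-0.2, -0.1], [-0.3, -0.2], [-2.4, -2.1], [-1.4, -1.7], [-0.4, 2.7], [0.6, -0.2]]
```

Call:
move_arm(turn=[[0,0,-0.05],[0,0,-0.098],[0,0,-0.098],[0,0,-0.098],[0,0,-0.098]], dp=[[-20,-30,0],[-46.5,-63,0],[-46.5,-63,0],[-46.5,-63,0],[-46.5,-63,0]], fingers=[0.35,0.35,0.35,0.35,0.35])

```text
clock: 32.6
tool_pos: [0.498, 0.0452, 0.0797]
tool_rot: [[-0.986, -0.167, -0.001], [-0.167, 0.986, 0.001], [0.0, 0.001, -1.0]]
contact_force: [-0.2, 0.0, 0.2]
gripper_width: 0.0595
finger_force: 0.0
```

```bash
python3 - <<'E'
from h import *
s=status.state();print(s["tool_pos"],s["gripper_width"])
go([.4997,.0432,.0155],1.5708+.1635)
E
```

```text
[0.498      0.04516453 0.07967553] 0.05954627201357208
turn [ 0.0007 -0.0005  0.004 ] dp [-1.4 -2.3 64.2]
```

Call:
move_arm(turn=[[0,0,0.004],[0,0,0.004],[0,0,0.004],[0,0,0.004],[0,0,0.004]], dp=[[-1.5,-2,20],[-1.5,-2,40],[-1.5,-2,55],[-1.5,-2,63],[-1.5,-2,64]], fingers=[0.35,0.35,0.35,0.35,0.35])

```text
clock: 33.1
tool_pos: [0.4993, 0.0431, 0.015]
tool_rot: [[-0.987, -0.163, -0.002], [-0.163, 0.987, 0.0], [0.002, 0.0, -1.0]]
contact_force: [0.3, 0.2, 0.6]
gripper_width: 0.0599
finger_force: 0.0
```

Call:
move_arm(turn=[[0,0,0],[0,0,0],[0,0,0],[0,0,0],[0,0,0],[0,0,0]], dp=[[0,0,0],[0,0,0],[0,0,0],[0,0,0],[0,0,0],[0,0,0]], fingers=[0.6,0.6,0.6,0.6,0.6,0.6], newtons=25)

```text
clock: 33.7
tool_pos: [0.5009, 0.0424, 0.0164]
tool_rot: [[-0.987, -0.161, 0.001], [-0.161, 0.987, 0.001], [-0.001, 0.0, -1.0]]
contact_force: [-0.8, 0.5, 6.4]
gripper_width: 0.0421
finger_force: 25.0
```

```bash
cat >> fit.py <<'E'
B0=np.array([.475,.3644,.0535]);BY=1.282
def btool():  # tool axes: z=-board z, y=board y
    b=brot(BY);return np.c_[-b[:,0],b[:,1],-b[:,2]]
def bpt(x,y,z): return B0+brot(BY)@np.array([x,y,z])
E
python3 - <<'E'
from fit import *
s=status.state();print(s["tool_pos"],s["gripper_width"],s["contact_force"])
print(np.linalg.det(btool()))
for y in(0,-.076,.076):
    print(y,bpt(-.006,y,.04).round(4))
up=dict(s);up["tool_pos"]=s["tool_pos"]+[0,0,.12]
goR(bpt(-.006,-.076,.05),btool(),s)
goR(bpt(-.006,0,.05),btool(),s)
E
```

```text
[0.50089711 0.04235871 0.01640857] 0.042107019326851534 [-0.84035312  0.53657756  6.3797331 ]
1.0
0 [0.4695 0.3458 0.089 ]
-0.076 [0.5423 0.3242 0.089 ]
0.076 [0.3966 0.3675 0.089 ]
turn [-0.196 -0.311 -1.108] dp [-85.  268.4 -81.8]
turn [-0.196 -0.311 -1.108] dp [-16.6 301.5 -81.9]
```

Call:
move_arm(turn=[[0,0,0],[0,0,0],[0,0,0],[-0.02,-0.03,-0.12],[-0.04,-0.06,-0.24],[-0.06,-0.1,-0.36],[-0.09,-0.14,-0.48],[-0.11,-0.17,-0.6],[-0.13,-0.2,-0.72],[-0.15,-0.24,-0.84],[-0.17,-0.27,-0.96],[-0.196,-0.311,-1.108]], dp=[[0,0,-20],[0,0,-60],[0,0,-105],[-8,25,-120],[-18,55,-120],[-28,85,-120],[-38,118,-120],[-48,150,-120],[-58,182,-120],[-67,212,-120],[-76,242,-115],[-85,268,-110]], fingers=[0.6,0.6,0.6,0.6,0.6,0.6,0.6,0.6,0.6,0.6,0.6,0.6])

```text
clock: 34.9
tool_pos: [0.54, 0.3223, 0.1254]
tool_rot: [[-0.266, -0.959, 0.095], [-0.901, 0.283, 0.328], [-0.342, 0.001, -0.94]]
contact_force: [0.1, -0.0, -2.0]
gripper_width: 0.0419
finger_force: 25.0
```

Call:
move_arm(turn=[[0,0,0],[0,0,0]], dp=[[0,0,0],[0,0,0]], fingers=[0.6,0.6])

```text
clock: 35.1
tool_pos: [0.5405, 0.3193, 0.1247]
tool_rot: [[-0.276, -0.956, 0.096], [-0.9, 0.292, 0.325], [-0.339, 0.004, -0.941]]
contact_force: [0.2, -0.8, -3.3]
gripper_width: 0.0417
finger_force: 25.0
```

```bash
python3 - <<'E'
from fit import *
s=status.state();print(s["tool_pos"],s["gripper_width"],s["contact_force"],s["joint_pos"].round(2),s["clock"])
goR(bpt(-.006,-.076,.02),btool(),s)
E
```

```text
[0.54054195 0.31926307 0.12471616] 0.041681293148936725 [ 0.20253303 -0.79053271 -3.32829044] [-0.38  0.45 -0.09  1.93 -0.4   0.57  2.71] 35.1
turn [ 0.001 -0.005 -0.008] dp [ 7.1 -0.4 55.4]
```

Call:
move_arm(turn=[[0,0,-0.005],[0,-0.005,-0.008],[0,-0.005,-0.008],[0,-0.005,-0.008],[0,-0.005,-0.008]], dp=[[4,0,20],[7,0,40],[7,0,52],[7,0,58],[7,0,60]], fingers=[0.6,0.6,0.6,0.6,0.6])

```text
clock: 35.6
tool_pos: [0.5448, 0.3334, 0.0666]
tool_rot: [[-0.266, -0.959, 0.098], [-0.9, 0.283, 0.33], [-0.344, -0.001, -0.939]]
contact_force: [0.5, 0.2, -2.7]
gripper_width: 0.0417
finger_force: 25.0
```

Call:
move_arm(turn=[[0,0,0],[0,0,0],[0,0,0]], dp=[[0,0,1.5],[0,0,3],[0,0,4]], fingers=[0.6,0.6,0.6])

```text
clock: 35.9
tool_pos: [0.5457, 0.3351, 0.0637]
tool_rot: [[-0.265, -0.959, 0.099], [-0.9, 0.283, 0.331], [-0.346, -0.002, -0.938]]
contact_force: [0.8, 0.3, -2.6]
gripper_width: 0.0416
finger_force: 25.0
```

```bash
python3 - <<'E'
from fit import *
s=status.state();print(s["contact_force"],"board",((s["tool_pos"]-B0)@brot(BY)*1e3).round(1),(s["contact_force"]@brot(BY)).round(1))
goR(bpt(-.006,-.076,.0075),btool(),s)
E
```

```text
[ 0.75716467  0.31564275 -2.58859568] board [ -4.  -76.1  12.4] [-0.4 -0.6 -2.6]
turn [-0.001  0.003  0.003] dp [2.  0.1 4.8]
```

Call:
move_arm(turn=[[0,0.003,0.003],[0,0.003,0.003],[0,0.003,0.003]], dp=[[0,0,1],[0,0,2],[0,0,2.5]], fingers=[0.6,0.6,0.6])

```text
clock: 36.2
tool_pos: [0.5457, 0.3356, 0.062]
tool_rot: [[-0.268, -0.958, 0.098], [-0.9, 0.285, 0.328], [-0.343, -0.0, -0.939]]
contact_force: [-5.9, -5.8, 12.5]
gripper_width: 0.0419
finger_force: 25.0
```

Call:
move_arm(turn=[[0,0,0],[0,0,0]], dp=[[0,0,1],[0,0,1.5]], fingers=[0.6,0.6])

```text
clock: 36.4
tool_pos: [0.5457, 0.3356, 0.062]
tool_rot: [[-0.268, -0.958, 0.097], [-0.9, 0.285, 0.329], [-0.343, 0.0, -0.939]]
contact_force: [-10.6, -11.7, 24.8]
gripper_width: 0.0415
finger_force: 25.0
```

Call:
move_arm(turn=[[0,0,0],[0,0,0]], dp=[[0,0,0.7],[0,0,1]], fingers=[0.6,0.6])

```text
clock: 36.6
tool_pos: [0.5457, 0.3356, 0.0619]
tool_rot: [[-0.268, -0.959, 0.097], [-0.9, 0.285, 0.329], [-0.343, 0.0, -0.939]]
contact_force: [-13.3, -13.9, 31.5]
gripper_width: 0.0414
finger_force: 25.0
```

```bash
python3 - <<'E'
from fit import *
s=status.state();print("board",((s["tool_pos"]-B0)@brot(BY)*1e3).round(1),(s["contact_force"]@brot(BY)).round(1))
E
```

```text
board [ -4.1 -76.   10.5] [-5.3  8.8 35.5]
```

Call:
move_arm(turn=[[0,0,0],[0,0,0],[0,0,0],[0,0,0],[0,0,0]], dp=[[0,0,-2.6],[2,0,-2.6],[4,0,-2.6],[6,0,-2.6],[6.5,0,-2.6]], fingers=[0.6,0.6,0.6,0.6,0.6])

```text
clock: 37.1
tool_pos: [0.5456, 0.3321, 0.0608]
tool_rot: [[-0.267, -0.958, 0.102], [-0.899, 0.286, 0.331], [-0.347, -0.003, -0.938]]
contact_force: [0.3, 2.1, 8.1]
gripper_width: 0.0417
finger_force: 25.0
```

```bash
python3 - <<'E'
from fit import *
s=status.state();print("board",((s["tool_pos"]-B0)@brot(BY)*1e3).round(1),(s["contact_force"]@brot(BY)).round(1))
E
```

```text
board [ -7.7 -76.9  10.6] [4.7 0.3 6.9]
```

Call:
move_arm(turn=[[0,0,0],[0,0,0],[0,0,0]], dp=[[0,0,-1],[1,0,-1],[2,0,-1]], fingers=[0.6,0.6,0.6])

```text
clock: 37.4
tool_pos: [0.5436, 0.3283, 0.0593]
tool_rot: [[-0.268, -0.958, 0.099], [-0.9, 0.285, 0.329], [-0.343, -0.001, -0.939]]
contact_force: [0.2, 1.2, 3.3]
gripper_width: 0.0414
finger_force: 25.0
```

```bash
python3 - <<'E'
from fit import *
s=status.state();print("board",((s["tool_pos"]-B0)@brot(BY)*1e3).round(1),(s["contact_force"]@brot(BY)).round(1),(brot(BY).T@s["tool_rot"]).round(3).tolist())
E
```

```text
board [-12.2 -76.   10.6] [2.3 0.2 2.7] [[-1.0, 0.0, 0.0], [0.0, 1.0, -0.001], [-0.0, -0.001, -1.0]]
```

Sliding freely now; feel for the lip.

Call:
move_arm(turn=[[0,0,0],[0,0,0]], dp=[[1,0,0],[2,0,0]], fingers=[0.6,0.6])

```text
clock: 37.6
tool_pos: [0.5429, 0.3261, 0.0584]
tool_rot: [[-0.268, -0.958, 0.098], [-0.9, 0.286, 0.328], [-0.343, -0.0, -0.939]]
contact_force: [0.3, 1.4, 4.6]
gripper_width: 0.0416
finger_force: 25.0
```

```bash
python3 - <<'E'
from fit import *
s=status.state();print("board",((s["tool_pos"]-B0)@brot(BY)*1e3).round(1),(s["contact_force"]@brot(BY)).round(1))
E
```

```text
board [-14.6 -76.   10.6] [2.9 0.1 3.8]
```

Call:
move_arm(turn=[[0,0,0],[0,0,0]], dp=[[1,0,0],[2,0,0]], fingers=[0.6,0.6])

```text
clock: 37.8
tool_pos: [0.5428, 0.3256, 0.0583]
tool_rot: [[-0.268, -0.958, 0.099], [-0.9, 0.285, 0.33], [-0.345, -0.001, -0.939]]
contact_force: [2.2, 7.0, 3.4]
gripper_width: 0.0417
finger_force: 25.0
```

```bash
python3 - <<'E'
from fit import *
s=status.state();print("board",((s["tool_pos"]-B0)@brot(BY)*1e3).round(1),(s["contact_force"]@brot(BY)).round(1))
E
```

```text
board [-15.2 -76.1  10.7] [ 8.1 -0.2  0.7]
```

Call:
move_arm(turn=[[0,0,0],[0,0,0],[0,0,0],[0,0,0],[0,0,0],[0,0,0],[0,0,0],[0,0,0],[0,0,0]], dp=[[0,0,0.3],[-1,0,0],[-1,0,0],[-1,0,0],[-1,0,-15],[-1,0,-40],[-1,0,-75],[-1,0,-110],[-1,0,-110]], fingers=[0.6,0.35,0.35,0.35,0.35,0.35,0.35,0.35,0.35])

```text
clock: 38.7
tool_pos: [0.5344, 0.2878, 0.1667]
tool_rot: [[-0.268, -0.958, 0.106], [-0.899, 0.288, 0.33], [-0.346, -0.007, -0.938]]
contact_force: [0.3, 0.0, -0.3]
gripper_width: 0.0599
finger_force: 0.0
```

```bash
python3 - <<'E'
from fit import *
s=status.state();snap("wrist","w14");print(s["gripper_width"],s["clock"],s["contact_force"])
# view pose over the nest: pack B, level tool
t=pose([.48,-.02,.19],1.5708+.12);goR(t["tool_pos"],t["tool_rot"],s)
E
```

```text
0.059935049599380105 38.7 [ 0.32422373  0.00440524 -0.29397679]
turn [0.199 0.317 1.147] dp [ 283.2  -36.7 -129.1]
```

Call:
move_arm(turn=[[0.02,0.03,0.12],[0.04,0.06,0.24],[0.06,0.1,0.36],[0.08,0.13,0.48],[0.1,0.17,0.6],[0.125,0.2,0.72],[0.145,0.23,0.84],[0.165,0.26,0.96],[0.19,0.3,1.08],[0.199,0.317,1.147],[0.199,0.317,1.147],[0.199,0.317,1.147]], dp=[[20,-3,-20],[50,-7,-40],[80,-11,-55],[115,-15,-70],[150,-19,-85],[185,-24,-95],[215,-28,-105],[245,-32,-115],[270,-35,-125],[283,-37,-129],[283,-37,-129],[283,-37,-129]], fingers=[0.35,0.35,0.35,0.35,0.35,0.35,0.35,0.35,0.35,0.35,0.35,0.35])

```text
clock: 39.95
tool_pos: [0.4781, -0.0182, 0.185]
tool_rot: [[-0.992, -0.125, -0.009], [-0.124, 0.992, -0.002], [0.009, -0.001, -1.0]]
contact_force: [-0.5, 0.0, 0.4]
gripper_width: 0.0594
finger_force: 0.0
```

```bash
python3 - <<'E'
from fit import *
snap("wrist","w15");s=status.state();print(s["tool_pos"],s["tool_rot"].round(3).tolist())
im,c=load("w15");h=cv2.cvtColor(im,cv2.COLOR_BGR2HSV)
# compare orange centroid and label with prediction from earlier B pose
x,y,a=.505,-.0336,.1271;Ra=R.from_euler("z",a).as_matrix()
P=lambda v:np.array([x,y,.008])+Ra@np.array(v)
m=((h[:,:,0]<22)&(h[:,:,1]>120)&(h[:,:,2]>120)).astype(np.uint8)
n,l,st,ce=cv2.connectedComponentsWithStats(m)
for s_,k in zip(st[1:],ce[1:]):
    if s_[4]>40:print("orange",s_.tolist(),k.round(1))
print("pred clips",proj([P([-.038,yy,.022]) for yy in(.014,0,-.014)],c).round(1).tolist())
print("pred lid",proj([P(q) for q in([-.0495,-.0205,.022],[-.0495,.0205,.022],[.0495,.0205,.022],[.0495,-.0205,.022])],c).round(1).tolist())
r,_=lidquad(im,tuple(int(v) for v in proj([P([0,0,.022])],c)[0]),75);print(r,cv2.boxPoints(r).round(1).tolist())
E
```

```text
[ 0.47816728 -0.01787829  0.18507905] [[-0.992, -0.125, -0.009], [-0.125, 0.992, -0.002], [0.009, -0.001, -1.0]]
orange [72, 145, 33, 35, 744] [ 85.7 162.3]
orange [217, 163, 26, 15, 350] [229.6 169.5]
orange [244, 163, 12, 14, 168] [249.5 169.5]
orange [0, 244, 50, 59, 1692] [ 19.  273.7]
orange [114, 305, 23, 63, 472] [123.9 330.9]
orange [376, 307, 7, 11, 51] [379.5 312.5]
orange [382, 308, 19, 60, 445] [393.  339.7]
pred clips [[251.0, 168.6], [237.7, 168.6], [224.5, 168.6]]
pred lid [[217.9, 157.8], [257.2, 157.8], [257.2, 244.5], [221.0, 244.6]]
((237.51206970214844, 202.33316040039062), (84.9910888671875, 38.1699104309082), 89.16968536376953) [[217.8000030517578, 160.10000610351562], [256.0, 159.60000610351562], [257.20001220703125, 244.5], [219.0, 245.10000610351562]]
```

```bash
python3 - <<'E'
from h import *
go([.5055,-.0335,.0155],1.5708+.127)
E
```

```text
turn [-0.0008 -0.0087 -0.0017] dp [-26.6 -18.8 169.4]
```

Call:
move_arm(turn=[[0,-0.004,-0.002],[0,-0.008,-0.002],[0,-0.008,-0.002],[0,-0.008,-0.002],[0,-0.008,-0.002],[0,-0.008,-0.002]], dp=[[-15,-10,30],[-26.5,-19,60],[-26.5,-19,90],[-26.5,-19,110],[-26.5,-19,110],[-26.5,-19,110]], fingers=[0.35,0.35,0.35,0.35,0.35,0.35])

```text
clock: 40.6
tool_pos: [0.5064, -0.034, 0.0755]
tool_rot: [[-0.992, -0.126, -0.0], [-0.126, 0.992, -0.001], [0.0, -0.001, -1.0]]
contact_force: [-0.2, -0.2, 0.1]
gripper_width: 0.0596
finger_force: 0.0
```

```bash
python3 - <<'E'
from h import *
print(status.state()["tool_pos"]);go([.5055,-.0335,.0155],1.5708+.127)
E
```

```text
[ 0.50635386 -0.03403999  0.07552352]
turn [-0.001  -0.0003 -0.0007] dp [ 0.8  0.7 60. ]
```

Call:
move_arm(turn=[[0,0,0],[0,0,0],[0,0,0],[0,0,0],[0,0,0],[0,0,0],[0,0,0],[0,0,0],[0,0,0],[0,0,0],[0,0,0]], dp=[[1,1,20],[1,1,40],[1,1,53],[1,1,59.5],[1,1,59.5],[1,1,59.5],[1,1,59.5],[1,1,59.5],[1,1,59.5],[1,1,59.5],[1,1,59.5]], fingers=[0.35,0.35,0.35,0.35,0.35,0.6,0.6,0.6,0.6,0.6,0.6])

```text
clock: 41.7
tool_pos: [0.506, -0.0342, 0.0167]
tool_rot: [[-0.992, -0.124, 0.002], [-0.124, 0.992, -0.002], [-0.002, -0.002, -1.0]]
contact_force: [-0.2, -1.3, 5.9]
gripper_width: 0.042
finger_force: 25.0
```

```bash
python3 - <<'E'
from fit import *
s=status.state();print(s["tool_pos"],s["gripper_width"],s["contact_force"])
goR(bpt(-.006,0,.05),btool(),s)
E
```

```text
[ 0.5059877  -0.03422212  0.01667919] 0.04203454059990734 [-0.16319797 -1.27337675  5.87396193]
turn [-0.205 -0.309 -1.145] dp [ -9.8 378.4 -82.4]
```

Call:
move_arm(turn=[[0,0,0],[0,0,0],[0,0,-0.1],[-0.02,-0.03,-0.22],[-0.04,-0.06,-0.34],[-0.06,-0.1,-0.46],[-0.09,-0.14,-0.58],[-0.11,-0.17,-0.7],[-0.13,-0.2,-0.82],[-0.16,-0.25,-0.94],[-0.19,-0.29,-1.06],[-0.205,-0.309,-1.145]], dp=[[0,0,-30],[0,0,-75],[0,15,-110],[-1,50,-125],[-2,90,-125],[-3,132,-125],[-4,174,-125],[-5,216,-125],[-6,258,-125],[-7,300,-125],[-9,342,-120],[-10,378,-115]], fingers=[0.6,0.6,0.6,0.6,0.6,0.6,0.6,0.6,0.6,0.6,0.6,0.6])

```text
clock: 42.9
tool_pos: [0.4667, 0.3438, 0.1298]
tool_rot: [[-0.264, -0.96, 0.094], [-0.902, 0.28, 0.33], [-0.343, 0.002, -0.939]]
contact_force: [-0.8, -0.5, -2.3]
gripper_width: 0.0417
finger_force: 25.0
```

Call:
move_arm(turn=[[0,0,0],[0,0,0]], dp=[[0,0,0],[0,0,0]], fingers=[0.6,0.6])

```text
clock: 43.1
tool_pos: [0.4671, 0.3425, 0.1295]
tool_rot: [[-0.268, -0.959, 0.093], [-0.901, 0.283, 0.328], [-0.341, 0.004, -0.94]]
contact_force: [-0.4, 0.4, -2.4]
gripper_width: 0.0417
finger_force: 25.0
```

```bash
python3 - <<'E'
from fit import *
s=status.state();print(s["tool_pos"],s["gripper_width"],s["contact_force"],s["joint_pos"].round(2),s["clock"])
goR(bpt(-.008,0,.0145),btool(),s)
E
```

```text
[0.46706702 0.34248589 0.12945946] 0.041685501724832826 [-0.41137904  0.35156612 -2.43814718] [-0.42  0.37 -0.17  2.05 -0.36  0.49  2.58] 43.1
turn [ 0.004 -0.002  0.   ] dp [12.  -1.6 64.9]
```

Call:
move_arm(turn=[[0.004,0,0],[0.004,-0.002,0],[0.004,-0.002,0],[0.004,-0.002,0],[0.004,-0.002,0],[0.004,-0.002,0]], dp=[[6,-1,20],[12,-1.5,42],[12,-1.5,56],[12,-1.5,63],[12,-1.5,65],[12,-1.5,65]], fingers=[0.6,0.6,0.6,0.6,0.6,0.6])

```text
clock: 43.7
tool_pos: [0.4728, 0.3529, 0.0655]
tool_rot: [[-0.267, -0.958, 0.1], [-0.9, 0.286, 0.33], [-0.344, -0.002, -0.939]]
contact_force: [-0.2, -0.5, -2.5]
gripper_width: 0.042
finger_force: 25.0
```

```bash
python3 - <<'E'
from fit import *
s=status.state();print("board",((s["tool_pos"]-B0)@brot(BY)*1e3).round(1),(s["contact_force"]@brot(BY)).round(1),(brot(BY).T@s["tool_rot"]).round(3).tolist())
E
```

```text
board [-6.8 -1.2 15.3] [-1.4  0.1 -2.2] [[-1.0, -0.0, 0.002], [-0.0, 1.0, -0.002], [-0.002, -0.002, -1.0]]
```

Call:
move_arm(turn=[[0,0,0],[0,0,0]], dp=[[0,0,1],[0,0,2]], fingers=[0.6,0.6])

```text
clock: 43.9
tool_pos: [0.4732, 0.3536, 0.0641]
tool_rot: [[-0.267, -0.958, 0.101], [-0.9, 0.286, 0.33], [-0.345, -0.003, -0.939]]
contact_force: [-0.5, 0.6, -1.7]
gripper_width: 0.0416
finger_force: 25.0
```

```bash
python3 - <<'E'
from fit import *
s=status.state();print("board",((s["tool_pos"]-B0)@brot(BY)*1e3).round(1),(s["contact_force"]@brot(BY)).round(1))
E
```

```text
board [-6.6 -1.3 13.7] [-0.2  0.7 -1.8]
```

Call:
move_arm(turn=[[0,0,0],[0,0,0],[0,0,0]], dp=[[0,0,1],[0,0,2],[0,0,2]], fingers=[0.6,0.6,0.6])

```text
clock: 44.2
tool_pos: [0.4729, 0.3541, 0.0615]
tool_rot: [[-0.267, -0.958, 0.1], [-0.9, 0.285, 0.329], [-0.344, -0.002, -0.939]]
contact_force: [-0.4, -0.1, -3.1]
gripper_width: 0.0419
finger_force: 25.0
```

Call:
move_arm(turn=[[0,0,0],[0,0,0]], dp=[[0,0,0.5],[0,0,0.5]], fingers=[0.6,0.6])

```text
clock: 44.4
tool_pos: [0.473, 0.3542, 0.0612]
tool_rot: [[-0.267, -0.958, 0.1], [-0.9, 0.285, 0.329], [-0.344, -0.002, -0.939]]
contact_force: [-1.3, -2.3, 1.4]
gripper_width: 0.0418
finger_force: 25.0
```

```bash
python3 - <<'E'
from fit import *
s=status.state();print("board",((s["tool_pos"]-B0)@brot(BY)*1e3).round(1),(s["contact_force"]@brot(BY)).round(1))
E
```

```text
board [-7.1 -0.9 10.8] [-2.   0.6  2.2]
```

Touching lightly; slide down to the lip.

Call:
move_arm(turn=[[0,0,0],[0,0,0],[0,0,0],[0,0,0]], dp=[[1,0,-0.4],[3,0,-0.4],[5,0,-0.4],[6,0,-0.4]], fingers=[0.6,0.6,0.6,0.6])

```text
clock: 44.8
tool_pos: [0.4712, 0.3484, 0.0591]
tool_rot: [[-0.268, -0.958, 0.1], [-0.9, 0.286, 0.329], [-0.344, -0.002, -0.939]]
contact_force: [-0.5, 0.0, -3.5]
gripper_width: 0.0418
finger_force: 25.0
```

```bash
python3 - <<'E'
from fit import *
s=status.state();print("board",((s["tool_pos"]-B0)@brot(BY)*1e3).round(1),(s["contact_force"]@brot(BY)).round(1))
E
```

```text
board [-13.5  -0.9  10.9] [-1.3  0.5 -3.2]
```

Call:
move_arm(turn=[[0,0,0],[0,0,0]], dp=[[1,0,0],[2,0,0]], fingers=[0.6,0.6])

```text
clock: 45.0
tool_pos: [0.4708, 0.3468, 0.0585]
tool_rot: [[-0.267, -0.958, 0.1], [-0.9, 0.285, 0.329], [-0.344, -0.002, -0.939]]
contact_force: [-0.1, 0.3, -2.9]
gripper_width: 0.0416
finger_force: 25.0
```

```bash
python3 - <<'E'
from fit import *
s=status.state();print("board",((s["tool_pos"]-B0)@brot(BY)*1e3).round(1),(s["contact_force"]@brot(BY)).round(1))
E
```

```text
board [-15.3  -0.9  10.9] [-0.8  0.2 -2.8]
```

Call:
move_arm(turn=[[0,0,0],[0,0,0]], dp=[[1,0,0],[2,0,0]], fingers=[0.6,0.6])

```text
clock: 45.2
tool_pos: [0.4707, 0.3463, 0.0586]
tool_rot: [[-0.267, -0.958, 0.101], [-0.899, 0.285, 0.331], [-0.346, -0.003, -0.938]]
contact_force: [0.4, 5.4, -0.3]
gripper_width: 0.0416
finger_force: 25.0
```

```bash
python3 - <<'E'
from fit import *
s=status.state();print("board",((s["tool_pos"]-B0)@brot(BY)*1e3).round(1),(s["contact_force"]@brot(BY)).round(1))
E
```

```text
board [-15.7  -1.   11.2] [ 4.8  1.2 -2.1]
```

Call:
move_arm(turn=[[0,0,0],[0,0,0],[0,0,0],[0,0,0],[0,0,0],[0,0,0],[0,0,0],[0,0,0],[0,0,0],[0,0,0]], dp=[[0,0,0.6],[0,0,0.8],[-1,0,0.5],[-1,0,0.5],[-1,0,0.5],[-1,0,-20],[-1,0,-60],[-1,0,-105],[-1,0,-140],[-1,0,-140]], fingers=[0.6,0.6,0.35,0.35,0.35,0.35,0.35,0.35,0.35,0.35])

```text
clock: 46.2
tool_pos: [0.4591, 0.2994, 0.1944]
tool_rot: [[-0.267, -0.958, 0.108], [-0.898, 0.288, 0.332], [-0.349, -0.009, -0.937]]
contact_force: [-0.0, -0.1, -0.2]
gripper_width: 0.0598
finger_force: 0.0
```

```bash
python3 - <<'E'
from fit import *
im=snap("wrist","w16");t=snap("top","t16");s=status.state();print(s["clock"],s["gripper_width"],s["tool_pos"])
im,c=load("w16");h=cv2.cvtColor(im,cv2.COLOR_BGR2HSV)
b=brot(BY);B1=B0+b[:,2]*.003
m=((h[:,:,0]<22)&(h[:,:,1]>120)&(h[:,:,2]>100)).astype(np.uint8)
n,l,st,ce=cv2.connectedComponentsWithStats(m)
nrm=b[:,2]
def onb(uv,hh):
    o,d=ray(uv,c);tt=((B1+nrm*hh-o)@nrm)/(d@nrm);return ((o+d*tt-B1)@b*1e3).round(1)
for q,k in zip(st[1:],ce[1:]):
    if q[4]>40:print("orange",q.tolist(),"board xyz",onb(k,.022))
for y in(0,-.076):
    uv=proj([B1+b@np.array([-.014,y,.022])],c)[0];r,_=lidquad(im,tuple(int(v) for v in uv),75)
    print("lid",[onb(p,.022).tolist() for p in cv2.boxPoints(r)])
# press: bright-blue handle and orange in top view
ct=cam("top");h=t.astype(int);m=((h[:,:,0]>235)&(h[:,:,2]<90)&(h[:,:,1]<170)).astype(np.uint8)
n,l,st,ce=cv2.connectedComponentsWithStats(m)
print("press pred",proj([[.647,-.0375,.1015]],ct).round(1),[(q[4],k.round(1).tolist()) for q,k in zip(st[1:],ce[1:]) if q[4]>15])
hs=cv2.cvtColor(t,cv2.COLOR_BGR2HSV);m=((hs[:,:,0]<22)&(hs[:,:,1]>140)&(hs[:,:,2]>150)).astype(np.uint8)
n,l,st,ce=cv2.connectedComponentsWithStats(m)
print([(int(q[4]),atz(k,.02,ct)[:2].round(3).tolist()) for q,k in zip(st[1:],ce[1:]) if 8<q[4]<400])
E
```

```text
46.3 0.05939711548198879 [0.45681148 0.2996033  0.19027014]
orange [161, 137, 14, 17, 204] board xyz [-51.9 -89.3  22. ]
orange [175, 137, 14, 17, 214] board xyz [-52.1 -75.5  22. ]
orange [240, 138, 13, 16, 206] board xyz [-52.  -14.1  22. ]
orange [254, 138, 14, 16, 220] board xyz [-52.   -0.3  22. ]
orange [269, 138, 13, 16, 206] board xyz [-52.1  13.6  22. ]
orange [113, 311, 12, 57, 280] board xyz [ 176.8 -166.6   22. ]
orange [389, 311, 11, 57, 268] board xyz [175.  157.3  22. ]
orange [246, 352, 50, 32, 551] board xyz [214.2  12.5  22. ]
orange [162, 357, 44, 27, 546] board xyz [224.3 -97.8  22. ]
lid [[-62.8, -18.7, 22.0], [-62.8, 20.0, 22.0], [34.2, 22.4, 22.0], [34.4, -20.0, 22.0]]
lid [[-62.6, -94.1, 22.0], [-64.7, -53.7, 22.0], [67.1, -53.1, 22.0], [70.0, -98.8, 22.0]]
press pred [[264.9 160.3]] [(np.int32(7327), [358.5, 181.6]), (np.int32(14378), [228.0, 230.4]), (np.int32(17), [417.4, 155.6]), (np.int32(91), [265.2, 160.4]), (np.int32(26), [89.5, 160.5]), (np.int32(17), [80.3, 274.8]), (np.int32(93), [95.3, 284.4])]
[(36, [0.796, -0.578]), (242, [0.758, -0.57]), (205, [0.668, 0.692]), (62, [0.697, -0.576]), (54, [0.679, -0.582]), (153, [0.645, -0.571]), (52, [0.481, -0.198]), (70, [0.41, -0.376]), (348, [0.266, 0.03])]
```

```bash
python3 -c "
from station import ticket
print(ticket.job_done())"
```

```text
the job is handed in; nothing more can be done
None
```

The job is handed in: the only two packs found went through the nest, the press swept the rail to the red stop and is back upright in its tray, and both packs lie lid up against the rack's lip. The clips look flush but I did not measure their depth, and the sweep turned the packs slightly in their bays.

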